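Find the check valve with the free ball and fit it in the gas line

TASK

Three identical ball check valves lie in the orange drying rack; in two the ball has stuck, in one it still rolls freely. Lift the valves in turn, tip each gently end to end to feel whether the ball shifts inside, and lay the stuck ones back in rack nests. Lay the valve with the free ball in the saddle of the gas-line station, plain inlet end towards the brass coupling, and slide it along against the sleeve until the sleeve is fully home, pressing gently, then let go; do not disturb the other things on the bench.

Things in the scene. Friction and masses are not known exactly. Their poses are not given: they have to be found in the camera images.
- rack: orange plastic drying rack, 158 x 305 mm, fixed. Origin on the bench at its centre; x along the valves, y across the three nests. Each nest: a 70 x 38 mm pad, top 32 mm above the bench, under the barrel; four 6 mm cheeks (x 50-72 mm out, 50 mm high, 64 mm apart) beside the flanges. 5 mm lips 72 mm either way along x, 42 mm high.
- valve_1_mid (a point): centre of valve 1, on its axis. Steel, 130 mm long along its x; barrel 80 mm long, flat sides 48 mm wide and high; necks 32, end flanges 58 mm dia., 8 mm thick. +x end is the inlet; blue band and arrow head point to the outlet (-x). 0.52 to 0.65 kg with its ball (0.16 kg), stuck or free. A free ball rolls 23 mm either way of the middle along x: tipped end to end, the held moment changes by 0.07 N m
- valve_1_inlet (a point): centre of the inlet flange's flat end face of valve 1, 65 mm from its middle along +x, on the axis
- valve_2_mid (a point): centre of valve 2, on its axis. Steel, 130 mm long along its x; barrel 80 mm long, flat sides 48 mm wide and high; necks 32, end flanges 58 mm dia., 8 mm thick. +x end is the inlet; blue band and arrow head point to the outlet (-x). 0.52 to 0.65 kg with its ball (0.16 kg), stuck or free. A free ball rolls 23 mm either way of the middle along x: tipped end to end, the held moment changes by 0.07 N m
- valve_2_inlet (a point): centre of the inlet flange's flat end face of valve 2, 65 mm from its middle along +x, on the axis
- valve_3_mid (a point): centre of valve 3, on its axis. Steel, 130 mm long along its x; barrel 80 mm long, flat sides 48 mm wide and high; necks 32, end flanges 58 mm dia., 8 mm thick. +x end is the inlet; blue band and arrow head point to the outlet (-x). 0.52 to 0.65 kg with its ball (0.16 kg), stuck or free. A free ball rolls 23 mm either way of the middle along x: tipped end to end, the held moment changes by 0.07 N m
- valve_3_inlet (a point): centre of the inlet flange's flat end face of valve 3, 65 mm from its middle along +x, on the axis
- nest_1 (a point): where the middle of a valve lying in rack nest 1 belongs: 56 mm above the bench; nests are 100 mm apart along the rack's y; valve 1 starts here. x along the rack's x. A valve may lie up to 7 mm off along x
- nest_2 (a point): where the middle of a valve lying in rack nest 2 belongs: 56 mm above the bench; nests are 100 mm apart along the rack's y; valve 2 starts here. x along the rack's x. A valve may lie up to 7 mm off along x
- nest_3 (a point): where the middle of a valve lying in rack nest 3 belongs: 56 mm above the bench; nests are 100 mm apart along the rack's y; valve 3 starts here. x along the rack's x. A valve may lie up to 7 mm off along x
- station: gas-line station, fixed: aluminium base 250 x 92 x 8 mm with slippery white saddle pad (38 mm wide, top 32 mm above the bench, x -53 to +35 mm), 8 mm cheeks 63 mm apart and 50 mm high beside the flanges (x -88 to -53 and +38 to +70 mm), steel coupling block, 88 mm high, from x = +76 mm on. Origin on the bench under saddle; x along the valve, towards the coupling
- saddle (a point): where the middle of the fitted valve belongs, 56 mm above the bench; x points along the valve towards the coupling. Lay the valve down about 18 mm short of it (8 mm or so clear of the sleeve), then slide it along x
- home (a point): where the centre of the valve's inlet face belongs when fully home: 65 mm along x from saddle; x along the push
- sleeve_face (a point): centre of the front face of the coupling's brass sleeve (50 mm dia., red rim), 56 mm above the bench; moves with the sleeve
- sleeve (a joint): travel of the sleeve into its block, m: 0 out, 0.010 fully home against a hard stop. Stiff: slides at about 5 to 6 N and stays where it is pushed; the stop is felt as a steep rise. 10 to 15 N at a creep (about 12 mm/s) is plenty; run into the stop quickly it gets a hard knock
- beaker: plastic beaker, 84 mm dia., 100 mm high; origin at its foot. Not to be disturbed
- media_bottle: amber bottle with blue cap, 72 mm dia., 150 mm high; origin at its foot. Not to be disturbed
- gasket: white gasket ring, 60 mm dia., 8 mm thick, flat on the bench; origin at its underside. Not to be disturbed
Things that resemble listed ones, but are neither listed nor needed, are in the scene too. Leave any pink or turquoise look-alike of the part that bears valve_3_mid alone.

How it is judged:
By the outcome, as a careful person would: the job done as asked, in the order asked, and still so for the second after the job is handed in, with the robot touching nothing.
It also fails if it takes over 72 s, if anything falls off the work surface, if the arm or the gripper's body presses on something with over 40 N, if the wrist force passes 120 N, or if a joint passes its speed limit or range.

ROBOT

A 6-joint arm with a two-finger parallel gripper is mounted at the origin on the work surface. World frame = base frame: x ahead of the robot, y to its left, z up, the work surface at z = 0. Lengths are in m, angles in rad, forces in N, time in s.
With the tool pointing down it reaches from about 0.375 to 0.975 m from the base axis. Payload 3.8 kg.
Tool frame: the origin (TCP) lies on the centre line of the jaws, within the pads' length; the fingertips stand 14 mm ahead of it and the grasp point (between the pads) lies 5 mm behind it; x points along the fingers, y is the direction in which the jaws open and shut, and the axes are right-handed (so a half turn about x gives the same grasp; the last joint's range is limited). The gripper opens to 85 mm and grips with 20 to 120 N. Pads are 22 mm wide; open, the fingers measure 114 mm over their backs; the gripper's body (76 mm by 85 mm) begins 54 mm behind the grasp point. The pads swing forward as they close: fully open they stand 13 mm farther back than shut.
Start: joints at [-1.213, 0.264, 1.604, -0, 1.274, -0.037], TCP at [0.26, -0.623, 0.245] pointing down, gripper open.
Joint ranges: [-2.63, 2.63], [-0.94, 2.18], [0.31, 2.57], [-1.31, 4.45], [0, 2.66], [-2.55, 2.55]. Speed limits (rad/s): [2.57, 2.57, 3.14, 3.14, 3.14, 3.14].

INTERFACE

Orientations are given as a rotation vector (axis times angle).
In Python, from workcell import bot gives the robot as it stands.
- The arm moves only by the shell command python3 -m creep 'ROWS' [FORCE]. ROWS is JSON, a list of rows, each an object with "grip": the finger opening in cm, from 0 to 8.54; "dp": the shift along the tool's x, y, z in cm, a list of three; "rotation": the turn, a rotation vector about the tool's x, y, z in rad, a list of three. A call has 1 to 5 rows; each row is the pose to reach, as a shift and turn from the pose commanded when the call began, along the tool's axes at that moment; what a row does not reach only later rows make up. A row lasts 1/12 s, in which the tool goes at most 41.7 mm and 7.16 degrees, less where a joint would pass 70% of its speed; a pose out of reach is approached as far as the arm can. A call with a gripper value outside its range is refused whole. The fingers move at their own pace and stop on an object; FORCE is the grip in N (left out, the last holds). Time passes only in rows, so rows that repeat a pose let the fingers close. It gives the time, the measured TCP pose, the force and the opening at its end, in the units of the state.
- bot.read_state(): the state, without advancing time (a new reading comes with each control period).
- bot.read_camera(name): name is "side" or "top" or "wrist"; returns (picture, depth): 384x512x3 uint8, red, green, blue; 384x512 float32, m along the optical axis (not along the pixel's ray), 0 where there is no reading.
- bot.get_calibration(name): a dict with "fx", "fy", "cx", "cy" (pixels), "dist" ([k1, k2, p1, p2, k3] as OpenCV has them; the pictures are not rectified), "rvec" (rotation vector, rad) and "tvec" (3), from world to camera coordinates, as OpenCV has them. Camera axes: x right, y down, z forward; pixel columns grow to the right and rows downward; lengths in m; the calibration is good to about 2 mm. A picture is of the moment at which its call begins: read the wrist's pose just before it. get_calibration takes no time and is no camera call; for the wrist camera it gives the pose at the moment of the call.
- bot.finish_job(): hands the job in, once; it reports no verdict.
The state is a dict: "time": time; "q": joint angles; "joint_vel": joint speeds; "joint_torque": joint torques, N m; "tool_pos": TCP position; "tcp_rot": TCP orientation; "wrist_force": force on the tool from outside, world axes, zero at the start; "torque": the same for the moment, N m; "width": opening from 0.0 (shut) to 1.0 (fully open).
Only numpy, scipy, OpenCV 4.12 (cv2) and the standard library are available. Lean on these libraries where they do the work, as an engineer would, in place of code of your own. Each camera call takes 0.05 s, during which the arm holds its last target.

## Working session

There is one attempt and no reset: what is moved stays moved. The work goes in short steps, Python scripts to look and compute and a shell command to move; the robot and the scene stay as the last step left them, time stands still between calls to the robot, and variables do not carry over. Pictures are saved under pics/ and viewed, and the job is handed in when it is done.

```bash
ls; mkdir -p pics; python3 - <<'E'
from workcell import bot
import cv2,numpy as np
s=bot.read_state();print({k:np.round(v,3) for k,v in s.items()})
for n in ["side","top","wrist"]:
    p,d=bot.read_camera(n);cv2.imwrite(f"pics/{n}0.png",p[:,:,::-1]);np.save(f"pics/{n}0.npy",d)
    print(n,{k:np.round(v,3) for k,v in bot.get_calibration(n).items()})
E
```

```text
pics
{'time': np.float64(0.0), 'q': array([-1.213,  0.265,  1.605,  0.   ,  1.274, -0.037]), 'joint_vel': array([-0.001, -0.001,  0.   ,  0.001,  0.001,  0.001]), 'joint_torque': array([-1.0000e-03, -5.1511e+01, -3.6732e+01, -0.0000e+00,  1.3000e-02,
        0.0000e+00]), 'tool_pos': array([ 0.259, -0.622,  0.244]), 'tcp_rot': array([ 2.005,  0.403, -2.006]), 'wrist_force': array([0.025, 0.335, 0.291]), 'torque': array([0.023, 0.03 , 0.009]), 'width': np.float64(1.0)}
side {'fx': np.float64(466.291), 'fy': np.float64(466.291), 'cx': np.float64(252.148), 'cy': np.float64(193.09), 'dist': array([-0.121,  0.   ,  0.   ,  0.   ,  0.   ]), 'rvec': array([ 0.873, -2.61 ,  0.959]), 'tvec': array([0.465, 0.279, 0.904])}
top {'fx': np.float64(439.367), 'fy': np.float64(439.367), 'cx': np.float64(254.139), 'cy': np.float64(193.297), 'dist': array([-0.001,  0.   ,  0.   ,  0.   ,  0.   ]), 'rvec': array([ 2.153, -2.154,  0.141]), 'tvec': array([0.04 , 0.55 , 1.172])}
wrist {'fx': np.float64(310.781), 'fy': np.float64(310.781), 'cx': np.float64(251.364), 'cy': np.float64(192.79), 'dist': array([-0.088,  0.   ,  0.   ,  0.   ,  0.   ]), 'rvec': array([-2.424,  1.613,  0.221]), 'tvec': array([-0.675, -0.036,  0.378])}
```

View pics/top0.png

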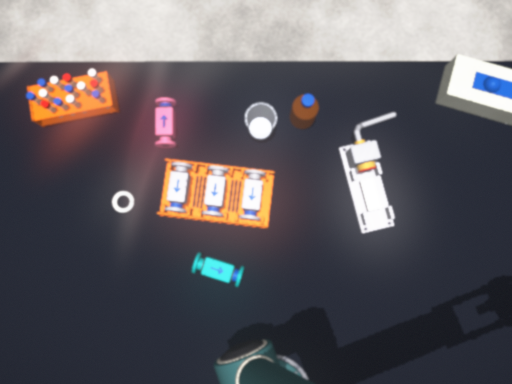

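View pics/side0.png

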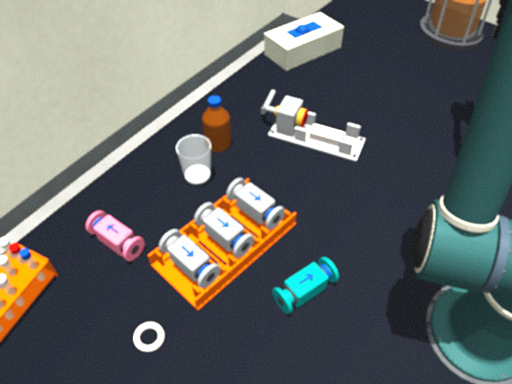

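View pics/wrist0.png

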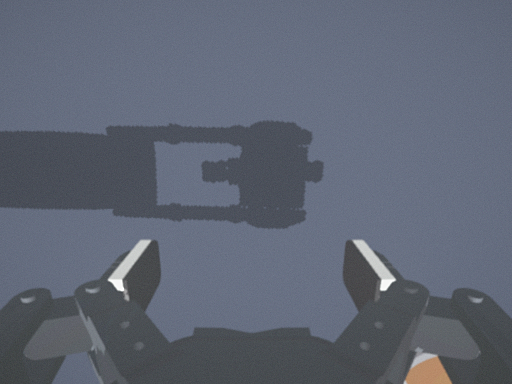

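The top view shows the three steel valves in the orange rack at (178,188), (215,190) and (252,193). The station is at (367,190), with its coupling at the top end. These could be taken for a valve: pink (165,122) and turquoise (218,269). I choose the three steel ones in the orange rack, and next check them in a close crop.

```bash
cat > h.py <<'E'
from workcell import bot
import cv2,numpy as np
from scipy.spatial.transform import Rotation as R
def cal(n):
    c=bot.get_calibration(n);K=np.array([[c['fx'],0,c['cx']],[0,c['fy'],c['cy']],[0,0,1.]])
    return K,np.array(c['dist'],float),R.from_rotvec(np.ravel(c['rvec'])).as_matrix(),np.ravel(c['tvec'])
def ray(c,uv,z):
    K,D,Rm,t=c
    u=cv2.undistortPoints(np.array(uv,float).reshape(-1,1,2),K,D).reshape(-1,2)
    d=np.c_[u,np.ones(len(u))]@Rm; o=-Rm.T@t
    return o+d*((z-o[2])/d[:,2])[:,None]
def proj(c,P):
    K,D,Rm,t=c
    return cv2.projectPoints(np.array(P,float).reshape(-1,3),cv2.Rodrigues(Rm)[0],t,K,D)[0].reshape(-1,2)
def cloud(c,d):
    K,D,Rm,t=c
    v,u=np.mgrid[:d.shape[0],:d.shape[1]]
    n=cv2.undistortPoints(np.c_[u.ravel(),v.ravel()].astype(float).reshape(-1,1,2),K,D).reshape(-1,2)
    p=np.c_[n,np.ones(len(n))]*d.reshape(-1,1)
    return ((p-t)@Rm).reshape(*d.shape,3)
E
python3 - <<'E'
from h import *
p=cv2.imread('pics/top0.png')
a=cv2.resize(p[150:240,150:285],None,fx=5,fy=5,interpolation=cv2.INTER_CUBIC)
cv2.imwrite('pics/rack_crop.png',a)
a=cv2.resize(p[100:240,320:410],None,fx=4,fy=4,interpolation=cv2.INTER_CUBIC)
cv2.imwrite('pics/st_crop.png',a)
c=cal('top');d=np.load('pics/top0.npy');W=cloud(c,d)
for uv in [(178,188),(215,190),(252,193),(366,190),(365,152),(367,165),(123,202),(240,180)]:
    print(uv,W[uv[1],uv[0]].round(4))
E
```

```text
(178, 188) [0.5585 0.2422 0.0784]
(215, 190) [0.5531 0.1439 0.0782]
(252, 193) [0.5449 0.0456 0.079 ]
(366, 190) [ 0.5595 -0.2693  0.0306]
(365, 152) [ 0.654  -0.2557  0.0869]
(367, 165) [ 0.6203 -0.2619  0.0787]
(123, 202) [0.5296 0.4096 0.0028]
(240, 180) [0.5912 0.0798 0.0093]
```

View pics/rack_crop.png

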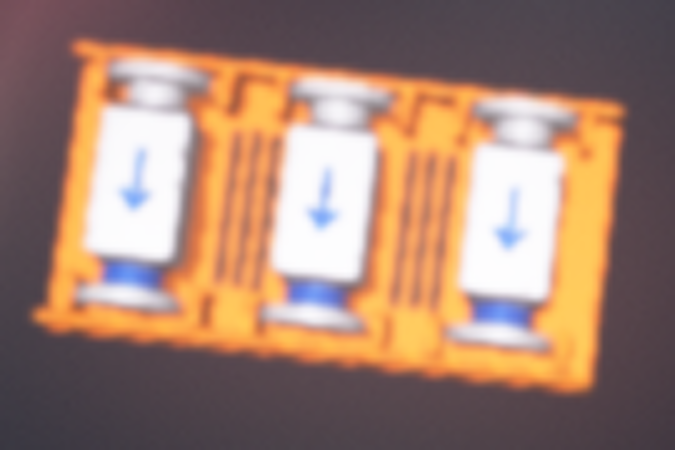

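View pics/st_crop.png

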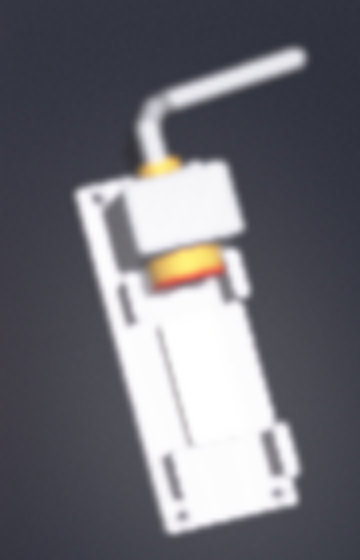

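The crop shows three steel valves. The blue bands and arrow heads point down the picture, so the inlets are at the top, away from the robot. The station's brass sleeve with its red rim is at about (367,168). Next I measure their poses.

```bash
python3 - <<'E'
from h import *
c=cal('top');d=np.load('pics/top0.npy');W=cloud(c,d);p=cv2.imread('pics/top0.png')
hsv=cv2.cvtColor(p,cv2.COLOR_BGR2HSV)
def rect(P):
    r=cv2.minAreaRect((P[:,:2]*1000).astype(np.float32));return r
Z=W[...,2]
X=W[...,0];Y=W[...,1]
# barrels: tops
roi=(X>.45)&(X<.66)&(Y>-.02)&(Y<.3)
m=(roi&(Z>.073)&(Z<.085)&(hsv[...,1]<110)&(hsv[...,2]>150)).astype(np.uint8)
m=cv2.morphologyEx(m,cv2.MORPH_OPEN,np.ones((7,7)))
n,l,s,_=cv2.connectedComponentsWithStats(m)
for i in range(1,n):
    if s[i,4]>100:
        q=W[l==i]; cs,_=cv2.findContours((l==i).astype(np.uint8),0,1)
        pts=max(cs,key=len).reshape(-1,2).astype(float); w=ray(c,pts,.08)
        print('barrel',q.mean(0).round(4),rect(w), rect(w)[0])
# rack: orange
m=((hsv[...,0]<22)&(hsv[...,1]>150)&(hsv[...,2]>100)&(X>.42)&(X<.68)&(Y>-.05)&(Y<.33)).astype(np.uint8)
cs,_=cv2.findContours(m,0,1);pts=max(cs,key=len).reshape(-1,2).astype(float)
print('rack@.04',rect(ray(c,pts,.035)))
# blue
roiS=(X>.42)&(X<.72)&(Y>-.36)&(Y<-.18)
for nm,a,b in [('base',.003,.06),('pad',.026,.038),('blk',.082,.095)]:
    mm=(roiS&(Z>a)&(Z<b)).astype(np.uint8)
    if nm!='base': mm=cv2.morphologyEx(mm,cv2.MORPH_OPEN,np.ones((3,3)))
    n,l,s,_=cv2.connectedComponentsWithStats(mm)
    for i in range(1,n):
        if s[i,4]>80: print(nm,s[i],W[l==i].mean(0).round(4),rect(W[l==i]))
m=(roiS&((hsv[...,0]<8)|(hsv[...,0]>172))&(hsv[...,1]>150)&(hsv[...,2]>100))
v,u=np.nonzero(m);print('red',len(u),u.mean(),v.mean(),W[m].mean(0) if len(u) else 0, W[m].round(3)[:30])
for nm,r in [('beaker',(240,100,282,142)),('bottle',(288,88,322,130))]:
    b=W[r[1]:r[3],r[0]:r[2]].reshape(-1,3);b=b[b[:,2]>.05];print(nm,b.min(0),b.max(0))
E
```

```text
barrel [0.5657 0.2437 0.0794] ((563.9494018554688, 242.93905639648438), (47.871070861816406, 82.81169891357422), 83.35936737060547) (563.9494018554688, 242.93905639648438)
barrel [0.5492 0.1457 0.0795] ((551.3228759765625, 144.9940948486328), (47.18228530883789, 77.14653015136719), 84.83000946044922) (551.3228759765625, 144.9940948486328)
barrel [0.5429 0.0454 0.0795] ((540.9669189453125, 44.29103088378906), (45.03013610839844, 77.435302734375), 89.85203552246094) (540.9669189453125, 44.29103088378906)
rack@.04 ((552.27685546875, 145.36180114746094), (306.0032043457031, 160.43380737304688), 83.24771881103516)
base [ 339  145   56   89 2293] [ 0.5482 -0.2765  0.0184] ((574.912841796875, -278.24835205078125), (255.45802307128906, 110.99173736572266), 12.685368537902832)
pad [361 178  21  33 424] [ 0.5471 -0.2824  0.0313] ((548.3947143554688, -282.740478515625), (88.00592803955078, 39.38981246948242), 12.904410362243652)
blk [351 141  30  22 486] [ 0.6544 -0.2561  0.0876] ((654.199951171875, -256.805908203125), (52.12631607055664, 72.04901123046875), 12.863224029541016)
red 9 367.22222222222223 168.66666666666666 [ 0.61087766 -0.26285608  0.07604419] [[ 0.615 -0.278  0.078]
 [ 0.615 -0.281  0.078]
 [ 0.612 -0.267  0.077]
 [ 0.612 -0.269  0.082]
 [ 0.61  -0.26   0.076]
 [ 0.61  -0.262  0.078]
 [ 0.608 -0.248  0.07 ]
 [ 0.608 -0.25   0.07 ]
 [ 0.608 -0.252  0.074]]
beaker [ 0.39193692 -0.01859791  0.05025331] [0.78591838 0.06159525 1.23372948]
bottle [ 0.39193692 -0.13202982  0.0500355 ] [0.80857853 0.03997518 1.23372948]
```

Barrel spacing (100 mm), size (80×48) and height (0.08) all match the description. The rack is centred at (0.552, 0.145), with its x axis at −6.7° in yaw. The station axis is at +12.8°, with the saddle near (0.556, −0.280). Next, a helper to turn targets into tool-frame shifts.

```bash
cat > go.py <<'E'
from h import *
import sys
# usage: go.py x y z yawdeg(valve axis) [tipdeg]   tip: about jaw axis, + lifts the inlet(+x) end
def target(yaw,tip=0):
    a=np.radians(yaw);xa=np.array([np.cos(a),np.sin(a),0]);ya=np.array([-np.sin(a),np.cos(a),0])
    t=R.from_rotvec(-ya*np.radians(tip))
    return t,xa,ya
def plan(p,yaw,tip=0,n=None):
    s=bot.read_state();R0=R.from_rotvec(s['tcp_rot']);p0=np.array(s['tool_pos'])
    t,xa,ya=target(yaw,tip);best=None
    for sg in (1,-1):
        X=np.array([0,0,-1.]);Y=sg*ya;Rt=t*R.from_matrix(np.c_[X,Y,np.cross(X,Y)])
        rv=(R0.inv()*Rt).as_rotvec()
        if best is None or np.linalg.norm(rv)<np.linalg.norm(best[0]): best=(rv,sg)
    rv,sg=best;dp=R0.inv().apply(np.array(p)-p0)*100
    print('t',round(s['time'],2),'pos',p0.round(4),'dp cm',dp.round(2),'rot',rv.round(3),'deg',round(np.degrees(np.linalg.norm(rv)),1),'dist',round(np.linalg.norm(dp),2),'sg',sg,'q',np.round(s['q'],2),'w',round(float(s['width']),3))
if __name__=='__main__':
    a=list(map(float,sys.argv[1:]));plan(a[:3],a[3],a[4] if len(a)>4 else 0)
E
python3 go.py .541 .0455 .2 -6.7; python3 -c "
from h import *
print(R.from_rotvec(bot.read_state()['tcp_rot']).as_matrix().round(3))"
```

```text
t 0.15 pos [ 0.2594 -0.6226  0.2442] dp cm [  4.52 -50.83 -51.69] rot [0.512 0.    0.002] deg 29.3 dist 72.63 sg -1 q [-1.21  0.26  1.61  0.    1.27 -0.04] w 1.0
[[-0.001  0.385 -0.923]
 [ 0.002 -0.923 -0.385]
 [-1.    -0.002 -0.   ]]
```

```bash
python3 -m creep '[{"grip":8.5,"dp":[0.2,-2.5,-2.6],"rotation":[0,0,0]},{"grip":8.5,"dp":[0.5,-5.5,-5.6],"rotation":[0,0,0]},{"grip":8.5,"dp":[0.7,-8.2,-8.3],"rotation":[0,0,0]},{"grip":8.5,"dp":[0.9,-11,-11.2],"rotation":[0,0,0]},{"grip":8.5,"dp":[1.1,-13.8,-14],"rotation":[0,0,0]}]'
python3 -m creep '[{"grip":8.5,"dp":[0.2,-2.8,-2.8],"rotation":[0,0,0]},{"grip":8.5,"dp":[0.5,-5.6,-5.7],"rotation":[0,0,0]},{"grip":8.5,"dp":[0.7,-8.4,-8.5],"rotation":[0,0,0]},{"grip":8.5,"dp":[0.9,-11.2,-11.4],"rotation":[0,0,0]},{"grip":8.5,"dp":[1.1,-14,-14.2],"rotation":[0,0,0]}]'
python3 go.py .541 .0455 .2 -6.7
```

```text
time: 0.57
tool_pos: [0.336, -0.4399, 0.2337]
tcp_rot: [2.005, 0.401, -2.006]
wrist_force: [0.9, 0.0, 0.1]
width: 0.998
time: 0.98
tool_pos: [0.4132, -0.256, 0.223]
tcp_rot: [2.005, 0.401, -2.005]
wrist_force: [1.2, 0.4, 0.6]
width: 0.998
t 0.98 pos [ 0.4132 -0.256   0.223 ] dp cm [  2.31 -22.92 -23.39] rot [ 0.511 -0.     0.   ] deg 29.3 dist 32.83 sg -1 q [-0.61 -0.08  2.02  0.    1.2   0.57] w 0.998
```

```bash
python3 -m creep '[{"grip":8.5,"dp":[0.3,-2.7,-2.8],"rotation":[0.1,0,0]},{"grip":8.5,"dp":[0.6,-5.4,-5.5],"rotation":[0.2,0,0]},{"grip":8.5,"dp":[0.9,-8,-8.2],"rotation":[0.3,0,0]},{"grip":8.5,"dp":[1.2,-10.6,-10.8],"rotation":[0.4,0,0]},{"grip":8.5,"dp":[1.5,-13.2,-13.4],"rotation":[0.51,0,0]}]'
python3 go.py .541 .0455 .2 -6.7
```

```text
time: 1.4
tool_pos: [0.486, -0.0829, 0.2081]
tcp_rot: [-2.16, 0.129, 2.16]
wrist_force: [0.0, -0.1, 0.6]
width: 0.995
t 1.4 pos [ 0.486  -0.0829  0.2081] dp cm [  0.81 -13.4   -3.93] rot [-0.002 -0.    -0.   ] deg 0.1 dist 13.99 sg -1 q [-0.22 -0.06  2.03 -0.    1.17  1.47] w 0.995
```

```bash
python3 -m creep '[{"grip":8.5,"dp":[0.2,-3,-0.9],"rotation":[0,0,0]},{"grip":8.5,"dp":[0.4,-6,-1.8],"rotation":[0,0,0]},{"grip":8.5,"dp":[0.6,-9,-2.6],"rotation":[0,0,0]},{"grip":8.5,"dp":[0.7,-11.8,-3.4],"rotation":[0,0,0]},{"grip":8.5,"dp":[0.8,-13.4,-3.9],"rotation":[0,0,0]}]'
python3 go.py .541 .0455 .2 -6.7
python3 - <<'E'
from h import *
c=cal('wrist');p,d=bot.read_camera('wrist');cv2.imwrite('pics/w1.png',p[:,:,::-1]);W=cloud(c,d)
P=proj(c,[[.541,.0455,.08],[.5513,.145,.08],[.541,.0455,.051]]);print(P.round(0))
for u,v in P.astype(int): print(W[v,u].round(4) if 0<=v<384 and 0<=u<512 else None)
E
```

```text
time: 1.82
tool_pos: [0.5403, 0.0466, 0.1999]
tcp_rot: [-2.163, 0.121, 2.163]
wrist_force: [-0.2, 0.6, 0.5]
width: 0.995
t 1.82 pos [0.5403 0.0466 0.1999] dp cm [-0.01  0.11 -0.08] rot [0.004 0.    0.001] deg 0.2 dist 0.13 sg -1 q [0.04 0.05 1.94 0.   1.16 1.72] w 0.995
[[251. 191.]
 [132. 192.]
 [251. 183.]]
[0.542  0.0456 0.0807]
[0.5517 0.1465 0.0779]
[0.5486 0.0449 0.08  ]
```

View pics/w1.png

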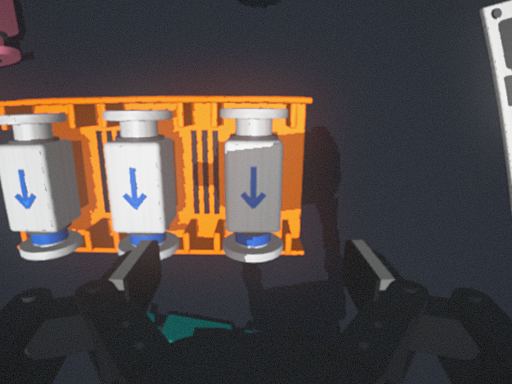

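The wrist view looks straight onto valve 1, with its barrel centred near (253,185), the blue band at (252,240) and the inlet flange at (253,113). I'll refine the three poses from this view.

```bash
cat > meas.py <<'E'
from h import *
def valves(W,p,lo=.076,hi=.084):
    Z=W[...,2];m=((Z>lo)&(Z<hi)&(W[...,0]>.40)&(W[...,0]<.70)&(W[...,1]<.35)).astype(np.uint8)
    m=cv2.morphologyEx(m,cv2.MORPH_OPEN,np.ones((9,9)))
    n,l,s,_=cv2.connectedComponentsWithStats(m)
    for i in range(1,n):
        if s[i,4]>300:
            q=W[l==i];r=cv2.minAreaRect((q[:,:2]*1000).astype(np.float32))
            print(s[i],q.mean(0).round(4),np.round(r[0],1),np.round(r[1],1),round(r[2],1))
E
python3 - <<'E'
from meas import *
s=bot.read_state();c=cal('wrist');p,d=bot.read_camera('wrist');W=cloud(c,d)
valves(W,p)
# rack extents: orange
hsv=cv2.cvtColor(p,cv2.COLOR_RGB2HSV)
m=(hsv[...,0]<22)&(hsv[...,1]>150)&(W[...,2]>.035)&(W[...,2]<.055)
for nm,a,b in[('cheek',.046,.055),('lip',.038,.0455)]:
    k=((hsv[...,0]<22)&(hsv[...,1]>150)&(W[...,2]>a)&(W[...,2]<b)&(W[...,0]<.7)).astype(np.uint8)
    n,l,st,_=cv2.connectedComponentsWithStats(k)
    for i in range(1,n):
        if st[i,4]>40: q=W[l==i];print(nm,st[i,4],q.mean(0).round(4),np.ptp(q,axis=0).round(3))
E
```

```text
[ 227  141   58   92 5056] [0.5449 0.0436 0.0791] [543.   43.7] [46.9 78.3] 83.2
[ 107  143   60   91 4742] [0.5557 0.1421 0.0793] [552.5 143.2] [47.1 79.7] 82.7
[   0  146   58   87 4036] [0.5646 0.2406 0.0794] [563.6 242.4] [48.1 78.1] 83.2
cheek 170 [0.6093 0.1008 0.049 ] [0.022 0.007 0.005]
cheek 179 [0.6052 0.0714 0.049 ] [0.022 0.007 0.005]
cheek 182 [0.6204 0.1998 0.0488] [0.022 0.008 0.004]
cheek 133 [0.6178 0.1705 0.049 ] [0.022 0.008 0.005]
cheek 169 [0.5963 0.0023 0.049 ] [0.022 0.007 0.005]
cheek 56 [0.6361 0.2683 0.0488] [0.007 0.007 0.004]
cheek 136 [0.5004 0.2141 0.0489] [0.022 0.007 0.005]
cheek 51 [0.5115 0.2838 0.0492] [0.01  0.007 0.005]
cheek 70 [0.4981 0.1849 0.0492] [0.02  0.008 0.004]
cheek 144 [0.4884 0.1157 0.0489] [0.022 0.008 0.005]
cheek 129 [0.4853 0.0858 0.0491] [0.022 0.008 0.005]
cheek 138 [0.477  0.0166 0.049 ] [0.022 0.007 0.005]
lip 2006 [0.6244 0.1282 0.0411] [0.058 0.296 0.007]
lip 278 [0.4916 0.2121 0.0413] [0.03  0.044 0.007]
lip 288 [0.4783 0.1046 0.0411] [0.031 0.05  0.007]
lip 100 [0.4619 0.0107 0.0409] [0.009 0.023 0.005]
```

```bash
python3 go.py .543 .0437 .051 -6.8
```

```text
t 1.92 pos [0.5404 0.0462 0.1998] dp cm [14.88  0.23 -0.3 ] rot [0.008 0.    0.001] deg 0.4 dist 14.89 sg -1 q [0.04 0.05 1.94 0.   1.16 1.72] w 0.997
```

```bash
python3 -m creep '[{"grip":8.5,"dp":[3,0.2,-0.3],"rotation":[0.008,0,0]},{"grip":8.5,"dp":[6.2,0.2,-0.3],"rotation":[0.008,0,0]},{"grip":8.5,"dp":[9.4,0.2,-0.3],"rotation":[0.008,0,0]},{"grip":8.5,"dp":[12.4,0.2,-0.3],"rotation":[0.008,0,0]},{"grip":8.5,"dp":[14.9,0.2,-0.3],"rotation":[0.008,0,0]}]'
python3 -m creep '[{"grip":6,"dp":[0,0,0],"rotation":[0,0,0]},{"grip":4,"dp":[0,0,0],"rotation":[0,0,0]},{"grip":4,"dp":[0,0,0],"rotation":[0,0,0]},{"grip":4,"dp":[0,0,0],"rotation":[0,0,0]},{"grip":4,"dp":[0,0,0],"rotation":[0,0,0]}]' 60
python3 go.py .543 .0437 .051 -6.8
```

```text
time: 2.33
tool_pos: [0.541, 0.0405, 0.0491]
tcp_rot: [-2.156, 0.134, 2.161]
wrist_force: [0.2, 0.2, 0.0]
width: 0.994
time: 2.75
tool_pos: [0.5443, 0.0415, 0.0534]
tcp_rot: [-2.162, 0.132, 2.154]
wrist_force: [0.1, 2.2, 0.5]
width: 0.555
t 2.75 pos [0.5443 0.0415 0.0534] dp cm [ 0.24 -0.2   0.15] rot [-0.004 -0.004  0.001] deg 0.3 dist 0.34 sg -1 q [0.03 0.22 2.05 0.   0.87 1.72] w 0.555
```

```bash
python3 -m creep '[{"grip":4,"dp":[-1,0,0],"rotation":[0,0,0]},{"grip":4,"dp":[-3,0,0],"rotation":[0,0,0]},{"grip":4,"dp":[-6,0,0],"rotation":[0,0,0]},{"grip":4,"dp":[-9,0,0],"rotation":[0,0,0]},{"grip":4,"dp":[-11,0,0],"rotation":[0,0,0]}]' 60
cat > rs.py <<'E'
from h import *
s=bot.read_state();ya=np.array([np.sin(np.radians(6.8)),np.cos(np.radians(6.8)),0])
print('t',round(s['time'],2),'F',np.round(s['wrist_force'],2),'T',np.round(s['torque'],3),'T.y',round(float(np.dot(s['torque'],ya)),4),'w',round(float(s['width']),3),'z',np.round(s['tool_pos'],3))
E
python3 rs.py
python3 -m creep '[{"grip":4,"dp":[0,0,0],"rotation":[0,0.1,0]},{"grip":4,"dp":[0,0,0],"rotation":[0,0.2,0]},{"grip":4,"dp":[0,0,0],"rotation":[0,0.3,0]},{"grip":4,"dp":[0,0,0],"rotation":[0,0.3,0]},{"grip":4,"dp":[0,0,0],"rotation":[0,0.3,0]}]'
python3 rs.py
for i in 1 2 3 4; do python3 -m creep '[{"grip":4,"dp":[0,0,0],"rotation":[0,0,0]}]' >/dev/null; python3 rs.py; done
```

```text
time: 3.17
tool_pos: [0.5433, 0.0413, 0.1649]
tcp_rot: [-2.162, 0.132, 2.155]
wrist_force: [1.0, 0.8, -5.7]
width: 0.552
t 3.17 F [ 1.01  0.82 -5.68] T [-0.039 -0.122  0.011] T.y -0.126 w 0.552 z [0.543 0.041 0.165]
time: 3.58
tool_pos: [0.5395, 0.0414, 0.1602]
tcp_rot: [-2.463, 0.151, 1.826]
wrist_force: [-0.1, -0.2, -5.6]
width: 0.553
t 3.58 F [-0.11 -0.17 -5.55] T [0.072 0.437 0.03 ] T.y 0.4428 w 0.553 z [0.539 0.041 0.16 ]
t 3.67 F [ 0.92 -0.25 -5.35] T [ 0.022  0.325 -0.008] T.y 0.3252 w 0.559 z [0.543 0.041 0.162]
t 3.75 F [ 0.69 -0.34 -4.56] T [0.001 0.272 0.034] T.y 0.2703 w 0.552 z [0.544 0.041 0.163]
t 3.83 F [-0.13  0.02 -5.21] T [ 0.024  0.318 -0.014] T.y 0.319 w 0.55 z [0.544 0.041 0.162]
t 3.92 F [-0.55  0.1  -5.3 ] T [ 0.029  0.386 -0.001] T.y 0.3864 w 0.557 z [0.544 0.041 0.162]
```

```bash
cat > feel.py <<'E'
from h import *
import json,sys
n=int(sys.argv[2]) if len(sys.argv)>2 else 14
ya=np.array([np.sin(np.radians(6.8)),np.cos(np.radians(6.8)),0]);xa=np.array([ya[1],-ya[0],0])
T=[];F=[];P=[];A=[]
for i in range(n):
    bot.read_camera('side');s=bot.read_state()
    T.append(s['torque']@ya);F.append([s['wrist_force']@xa,s['wrist_force'][2]]);P.append(s['tool_pos'])
    d=R.from_rotvec(s['tcp_rot']).as_matrix()[:,0];A.append(np.arcsin(d@xa))
T=np.array(T);F=np.array(F)
print(sys.argv[1],'t',round(s['time'],2),'T',T.mean().round(4),'+-',(T.std()/n**.5).round(4),'Fx,Fz',F.mean(0).round(3),'+-',(F.std(0)/n**.5).round(3),'tip',np.mean(A).round(4),'pos',np.mean(P,0).round(4),'w',round(float(s['width']),3))
E
python3 feel.py v1+
```

```text
v1+ t 4.62 T 0.3921 +- 0.0222 Fx,Fz [-0.096 -5.532] +- [0.119 0.105] tip 0.2997 pos [0.5428 0.0415 0.1613] w 0.553
```

```bash
cat > feel.py <<'E'
from h import *
import json,sys
n=int(sys.argv[2]) if len(sys.argv)>2 else 24
ya=np.array([np.sin(np.radians(6.8)),np.cos(np.radians(6.8)),0]);xa=np.array([ya[1],-ya[0],0])
T=[];F=[];P=[];A=[];J=[]
for i in range(n):
    bot.read_camera('side');s=bot.read_state()
    T.append(s['torque']@ya);F.append([s['wrist_force']@xa,s['wrist_force'][2]]);P.append(s['tool_pos']);J.append(s['joint_torque'])
    d=R.from_rotvec(s['tcp_rot']).as_matrix()[:,0];A.append(np.arcsin(d@xa))
T=np.array(T);F=np.array(F)
print(sys.argv[1],'t',round(s['time'],2),'T',T.mean().round(4),'+-',(T.std()/n**.5).round(4),'Fx,Fz',F.mean(0).round(3),'+-',(F.std(0)/n**.5).round(3),'tip',np.mean(A).round(4),'pos',np.mean(P,0).round(4),'w',round(float(s['width']),3))
print('  jt',np.mean(J,0).round(3),np.std(J,0).round(3),'corr',np.corrcoef(T,F[:,0])[0,1].round(2),np.corrcoef(T,F[:,1])[0,1].round(2), T.round(2))
E
python3 feel.py v1+ 8
```

```text
v1+ t 5.02 T 0.3802 +- 0.0243 Fx,Fz [ 0.035 -5.528] +- [0.186 0.281] tip 0.3 pos [0.5426 0.0415 0.1613] w 0.555
  jt [ 1.0000e-03 -3.3146e+01 -3.8220e+01 -3.4200e-01 -2.0600e+00 -0.0000e+00] [0.001 0.008 0.002 0.    0.    0.   ] corr -0.37 0.18 [0.35 0.45 0.36 0.26 0.48 0.39 0.31 0.43]
```

Joint 5's torque is nearly noise-free, so it is the better signal. I'll compare level after tip+, tip−, then level after tip−.

```bash
python3 -m creep '[{"grip":4,"dp":[0,0,0],"rotation":[0,-0.1,0]},{"grip":4,"dp":[0,0,0],"rotation":[0,-0.2,0]},{"grip":4,"dp":[0,0,0],"rotation":[0,-0.3,0]},{"grip":4,"dp":[0,0,0],"rotation":[0,-0.3,0]},{"grip":4,"dp":[0,0,0],"rotation":[0,-0.3,0]}]'>/dev/null
python3 feel.py v1_0 6
python3 -m creep '[{"grip":4,"dp":[0,0,0],"rotation":[0,-0.1,0]},{"grip":4,"dp":[0,0,0],"rotation":[0,-0.2,0]},{"grip":4,"dp":[0,0,0],"rotation":[0,-0.3,0]},{"grip":4,"dp":[0,0,0],"rotation":[0,-0.3,0]},{"grip":4,"dp":[0,0,0],"rotation":[0,-0.3,0]}]'>/dev/null
python3 feel.py v1- 10
python3 -m creep '[{"grip":4,"dp":[0,0,0],"rotation":[0,0.1,0]},{"grip":4,"dp":[0,0,0],"rotation":[0,0.2,0]},{"grip":4,"dp":[0,0,0],"rotation":[0,0.3,0]},{"grip":4,"dp":[0,0,0],"rotation":[0,0.3,0]},{"grip":4,"dp":[0,0,0],"rotation":[0,0.3,0]}]'>/dev/null
python3 feel.py v1_0 6
```

```text
v1_0 t 5.73 T -0.0077 +- 0.0398 Fx,Fz [-0.658 -5.701] +- [0.169 0.22 ] tip 0.0008 pos [0.5419 0.0415 0.161 ] w 0.555
  jt [-1.2700e-01 -4.1398e+01 -3.7254e+01 -1.1000e-02 -8.1000e-02  1.0000e-03] [0.06  0.066 0.415 0.004 0.044 0.004] corr -0.98 -0.7 [ 0.15  0.03  0.02 -0.13 -0.13  0.  ]
v1- t 6.65 T -0.3854 +- 0.0255 Fx,Fz [ 0.079 -5.53 ] +- [0.154 0.187] tip -0.2982 pos [0.5423 0.0416 0.1618] w 0.552
  jt [-6.5000e-02 -5.0393e+01 -3.4803e+01  2.3600e-01  2.0700e+00  1.0000e-03] [0.077 0.44  0.16  0.006 0.032 0.001] corr -0.32 -0.53 [-0.26 -0.37 -0.47 -0.5  -0.41 -0.31 -0.32 -0.44 -0.48 -0.31]
v1_0 t 7.37 T -0.0261 +- 0.0087 Fx,Fz [ 0.431 -5.737] +- [0.181 0.188] tip -0.0006 pos [0.5435 0.0414 0.1617] w 0.557
  jt [ 1.1900e-01 -4.2318e+01 -3.6108e+01  1.1000e-02  1.1100e-01 -1.0000e-03] [0.058 0.039 0.499 0.003 0.058 0.003] corr -0.84 0.04 [-0.01 -0.03 -0.05  0.01 -0.05 -0.03]
```

```bash
cat >> feel.py <<'E'
print('  J5 last',np.array(J)[-4:,4].round(4),'J2,J3 last',np.array(J)[-1,1:3].round(3),'q',np.round(s['q'],4))
E
python3 feel.py v1_0 6
python3 -m creep '[{"grip":4,"dp":[0,0,0],"rotation":[0,-0.1,0]},{"grip":4,"dp":[0,0,0],"rotation":[0,-0.2,0]},{"grip":4,"dp":[0,0,0],"rotation":[0,-0.3,0]},{"grip":4,"dp":[0,0,0],"rotation":[0,-0.3,0]},{"grip":4,"dp":[0,0,0],"rotation":[0,-0.3,0]}]'>/dev/null
python3 feel.py v1- 14
```

```text
v1_0 t 7.67 T -0.0057 +- 0.0109 Fx,Fz [-0.12 -5.64] +- [0.097 0.223] tip -0.0007 pos [0.5431 0.0414 0.1611] w 0.552
  jt [-5.0000e-03 -4.1985e+01 -3.6836e+01  2.0000e-03  1.0000e-02 -1.0000e-03] [0.012 0.108 0.019 0.001 0.005 0.   ] corr 0.08 -0.63 [ 0.02  0.03 -0.01  0.   -0.03 -0.04]
  J5 last [0.0089 0.007  0.0063 0.0062] J2,J3 last [-41.85  -36.808] q [0.0305 0.0873 1.9722 0.     1.0827 1.7237]
v1- t 8.78 T -0.3916 +- 0.0202 Fx,Fz [ 0.221 -5.88 ] +- [0.074 0.177] tip -0.2987 pos [0.5424 0.0416 0.1617] w 0.555
  jt [-5.0000e-02 -5.0552e+01 -3.4792e+01  2.3900e-01  2.0840e+00  0.0000e+00] [0.077 0.474 0.14  0.006 0.033 0.001] corr -0.67 -0.22 [-0.31 -0.51 -0.34 -0.37 -0.47 -0.33 -0.44 -0.44 -0.26 -0.48 -0.36 -0.34
 -0.5  -0.34]
  J5 last [2.1146 2.1169 2.1181 2.1203] J2,J3 last [-51.073 -34.747] q [0.0071 0.2765 1.7771 0.0388 1.3855 1.6875]
```

```bash
python3 -m creep '[{"grip":4,"dp":[0,0,0],"rotation":[0,0.12,0]},{"grip":4,"dp":[0,0,0],"rotation":[0,0.24,0]},{"grip":4,"dp":[0,0,0],"rotation":[0,0.36,0]},{"grip":4,"dp":[0,0,0],"rotation":[0,0.48,0]},{"grip":4,"dp":[0,0,0],"rotation":[0,0.6,0]}]'>/dev/null
python3 feel.py v1+ 8|tail -1
python3 -m creep '[{"grip":4,"dp":[0,0,0],"rotation":[0,-0.1,0]},{"grip":4,"dp":[0,0,0],"rotation":[0,-0.2,0]},{"grip":4,"dp":[0,0,0],"rotation":[0,-0.3,0]},{"grip":4,"dp":[0,0,0],"rotation":[0,-0.3,0]},{"grip":4,"dp":[0,0,0],"rotation":[0,-0.3,0]}]'>/dev/null
python3 feel.py v1_0 16
```

```text
J5 last [-1.6381 -1.7518 -1.8751 -1.9667] J2,J3 last [-33.504 -37.643] q [ 0.0636 -0.0829  2.1691 -0.0793  0.7604  1.8067]
v1_0 t 10.82 T 0.002 +- 0.0215 Fx,Fz [-3.000e-03 -5.336e+00] +- [0.161 0.105] tip 0.0006 pos [0.5424 0.0415 0.1614] w 0.556
  jt [-5.5000e-02 -4.1661e+01 -3.6951e+01 -2.0000e-03 -3.1000e-02  0.0000e+00] [0.08  0.224 0.401 0.005 0.049 0.003] corr -0.46 0.26 [ 0.1   0.05 -0.11  0.11 -0.04  0.    0.06 -0.08  0.12 -0.05 -0.02  0.08
 -0.16  0.09 -0.03 -0.1 ]
  J5 last [0.0053 0.0064 0.0063 0.0061] J2,J3 last [-41.945 -36.737] q [0.0306 0.0865 1.9726 0.     1.0824 1.7238]
```

Level torque is the same after both tips (0.006 and 0.006 N m), where a free ball would show 0.07. Valve 1 is stuck, so I lower it back into its nest.

```bash
python3 -m creep '[{"grip":4,"dp":[2.5,0,0],"rotation":[0,0,0]},{"grip":4,"dp":[5.5,0,0],"rotation":[0,0,0]},{"grip":4,"dp":[8.5,0,0],"rotation":[0,0,0]},{"grip":4,"dp":[10.2,0,0],"rotation":[0,0,0]},{"grip":4,"dp":[10.9,0,0],"rotation":[0,0,0]}]'
python3 rs.py
python3 -m creep '[{"grip":5.5,"dp":[0,0,0],"rotation":[0,0,0]},{"grip":7,"dp":[0,0,0],"rotation":[0,0,0]},{"grip":8.5,"dp":[0,0,0],"rotation":[0,0,0]},{"grip":8.5,"dp":[0,0,0],"rotation":[0,0,0]},{"grip":8.5,"dp":[-2,0,0],"rotation":[0,0,0]}]'
python3 -m creep '[{"grip":8.5,"dp":[-3,0,0],"rotation":[0,0,0]},{"grip":8.5,"dp":[-6,0,0],"rotation":[0,0,0]},{"grip":8.5,"dp":[-7,-3,0],"rotation":[0,0,0]},{"grip":8.5,"dp":[-7,-6.5,0],"rotation":[0,0,0]},{"grip":8.5,"dp":[-7,-10,0],"rotation":[0,0,0]}]'
python3 go.py .5525 .143 .051 -6.8
```

```text
time: 11.23
tool_pos: [0.5403, 0.0416, 0.0528]
tcp_rot: [-2.15, 0.133, 2.166]
wrist_force: [-29.8, -1.4, 63.1]
width: 0.559
t 11.23 F [-29.78  -1.37  63.14] T [ 0.113  4.302 -0.   ] T.y 4.2852 w 0.559 z [0.54  0.042 0.053]
time: 11.65
tool_pos: [0.54, 0.0414, 0.0696]
tcp_rot: [-2.152, 0.133, 2.165]
wrist_force: [-0.7, 0.1, -0.8]
width: 0.997
time: 12.07
tool_pos: [0.5568, 0.1416, 0.1451]
tcp_rot: [-2.162, 0.133, 2.151]
wrist_force: [0.7, 0.7, -0.7]
width: 0.992
t 12.07 pos [0.5568 0.1416 0.1451] dp cm [ 9.41 -0.07  0.49] rot [-0.006 -0.005  0.002] deg 0.5 dist 9.42 sg -1 q [ 0.21  0.16  1.93 -0.    1.05  1.9 ] w 0.992
```

The lowering pressed with 63 N at the bottom, from arriving too fast. I must be gentler from here. Checking that valve 1 lies properly.

```bash
python3 - <<'E'
from meas import *
c=cal('wrist');p,d=bot.read_camera('wrist');W=cloud(c,d);cv2.imwrite('pics/w2.png',p[:,:,::-1]);valves(W,p)
c=cal('top');p,d=bot.read_camera('top');W=cloud(c,d);valves(W,p)
E
python3 go.py .5525 .143 .051 -6.8
```

```text
[ 211  160   73  112 7734] [0.5558 0.1429 0.0792] [553.  143.3] [47.1 79.4] 83.1
[  63  163   72  109 6247] [0.5699 0.242  0.0793] [563.7 242.5] [47.2 78.8] 83.2
[ 365  162   74  107 6336] [0.5458 0.0405 0.0792] [540.9  40.8] [47.1 76.8] 83.0
t 12.17 pos [0.5563 0.145  0.1439] dp cm [9.29 0.27 0.38] rot [-0.    -0.003  0.003] deg 0.3 dist 9.3 sg -1 q [0.21 0.16 1.93 0.   1.05 1.9 ] w 0.993
```

View pics/w2.png

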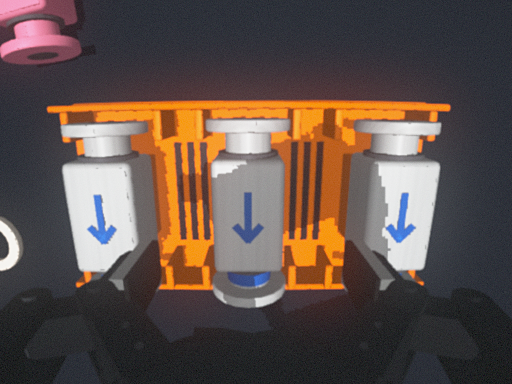

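Valve 1 lies level in its nest at (0.541, 0.041). Now valve 2, centred at pixel (248,215).

```bash
python3 -m creep '[{"grip":8.5,"dp":[2,0.15,0.4],"rotation":[0,0,0]},{"grip":8.5,"dp":[4.5,0.15,0.4],"rotation":[0,0,0]},{"grip":8.5,"dp":[7,0.15,0.4],"rotation":[0,0,0]},{"grip":8.5,"dp":[8.7,0.15,0.4],"rotation":[0,0,0]},{"grip":8.5,"dp":[9.3,0.15,0.4],"rotation":[0,0,0]}]'
python3 -m creep '[{"grip":6,"dp":[0,0,0],"rotation":[0,0,0]},{"grip":4,"dp":[0,0,0],"rotation":[0,0,0]},{"grip":4,"dp":[0,0,0],"rotation":[0,0,0]},{"grip":4,"dp":[0,0,0],"rotation":[0,0,0]},{"grip":4,"dp":[0,0,0],"rotation":[0,0,0]}]' 60
python3 -m creep '[{"grip":4,"dp":[-1,0,0],"rotation":[0,0,0]},{"grip":4,"dp":[-3,0,0],"rotation":[0,0,0]},{"grip":4,"dp":[-6,0,0],"rotation":[0,0,0]},{"grip":4,"dp":[-9,0,0],"rotation":[0,0,0]},{"grip":4,"dp":[-11,0,0],"rotation":[0,0,0]}]' 60
python3 -m creep '[{"grip":4,"dp":[0,0,0],"rotation":[0,0.1,0]},{"grip":4,"dp":[0,0,0],"rotation":[0,0.2,0]},{"grip":4,"dp":[0,0,0],"rotation":[0,0.3,0]},{"grip":4,"dp":[0,0,0],"rotation":[0,0.3,0]},{"grip":4,"dp":[0,0,0],"rotation":[0,0.3,0]}]'
python3 feel.py v2+ 14
python3 -m creep '[{"grip":4,"dp":[0,0,0],"rotation":[0,-0.1,0]},{"grip":4,"dp":[0,0,0],"rotation":[0,-0.2,0]},{"grip":4,"dp":[0,0,0],"rotation":[0,-0.3,0]},{"grip":4,"dp":[0,0,0],"rotation":[0,-0.3,0]},{"grip":4,"dp":[0,0,0],"rotation":[0,-0.3,0]}]' >/dev/null
python3 feel.py v2_0 16
```

```text
time: 12.58
tool_pos: [0.5482, 0.1388, 0.0463]
tcp_rot: [-2.153, 0.134, 2.164]
wrist_force: [-1.7, -0.2, 0.4]
width: 0.997
time: 13.0
tool_pos: [0.5529, 0.1408, 0.0517]
tcp_rot: [-2.162, 0.13, 2.152]
wrist_force: [1.0, 4.9, 3.7]
width: 0.552
time: 13.42
tool_pos: [0.5504, 0.1391, 0.1614]
tcp_rot: [-2.159, 0.133, 2.158]
wrist_force: [0.7, 0.5, -4.1]
width: 0.558
time: 13.83
tool_pos: [0.547, 0.139, 0.1571]
tcp_rot: [-2.463, 0.152, 1.829]
wrist_force: [-0.2, 0.1, -5.0]
width: 0.556
v2+ t 14.53 T 0.3785 +- 0.0356 Fx,Fz [ 0.233 -5.272] +- [0.179 0.15 ] tip 0.2994 pos [0.5513 0.1397 0.1595] w 0.555
  jt [ 6.6000e-02 -3.6581e+01 -3.7480e+01 -6.8900e-01 -1.7900e+00 -3.0000e-03] [0.117 0.091 0.722 0.014 0.105 0.009] corr -0.37 -0.2 [0.17 0.32 0.55 0.38 0.23 0.32 0.56 0.35 0.26 0.55 0.47 0.23 0.35 0.57]
  J5 last [-1.8641 -1.8637 -1.8612 -1.859 ] J2,J3 last [-36.442 -37.92 ] q [ 0.2712 -0.0232  2.1202 -0.163   0.7732  2.0657]
v2_0 t 15.75 T -0.0035 +- 0.0425 Fx,Fz [ 0.014 -5.602] +- [0.132 0.103] tip 0.0005 pos [0.5503 0.1398 0.1593] w 0.556
  jt [-7.3000e-02 -4.4404e+01 -3.6857e+01 -8.0000e-03 -3.2000e-02  1.0000e-03] [0.13  0.198 0.357 0.01  0.044 0.005] corr -0.4 -0.14 [ 0.26  0.1  -0.04 -0.14 -0.25 -0.18  0.04  0.22  0.22  0.2  -0.07 -0.18
 -0.24 -0.13  0.02  0.12]
  J5 last [-0.0016 -0.0013 -0.0008 -0.0007] J2,J3 last [-44.635 -36.702] q [ 0.2047  0.133   1.9249 -0.      1.0836  1.8979]
```

```bash
python3 -m creep '[{"grip":4,"dp":[0,0,0],"rotation":[0,-0.1,0]},{"grip":4,"dp":[0,0,0],"rotation":[0,-0.2,0]},{"grip":4,"dp":[0,0,0],"rotation":[0,-0.3,0]},{"grip":4,"dp":[0,0,0],"rotation":[0,-0.3,0]},{"grip":4,"dp":[0,0,0],"rotation":[0,-0.3,0]}]' >/dev/null
python3 feel.py v2- 14
python3 -m creep '[{"grip":4,"dp":[0,0,0],"rotation":[0,0.1,0]},{"grip":4,"dp":[0,0,0],"rotation":[0,0.2,0]},{"grip":4,"dp":[0,0,0],"rotation":[0,0.3,0]},{"grip":4,"dp":[0,0,0],"rotation":[0,0.3,0]},{"grip":4,"dp":[0,0,0],"rotation":[0,0.3,0]}]' >/dev/null
python3 feel.py v2_0 16
```

```text
v2- t 16.87 T -0.3608 +- 0.0068 Fx,Fz [-0.225 -5.489] +- [0.102 0.199] tip -0.2988 pos [0.5505 0.1398 0.1597] w 0.552
  jt [ -0.092 -52.788 -34.938   0.508   2.01    0.   ] [0.137 0.452 0.132 0.012 0.031 0.002] corr 0.06 0.3 [-0.32 -0.32 -0.36 -0.33 -0.36 -0.4  -0.37 -0.38 -0.36 -0.35 -0.4  -0.35
 -0.37 -0.38]
  J5 last [2.039  2.0417 2.0435 2.0446] J2,J3 last [-53.291 -34.901] q [0.1568 0.3133 1.7334 0.0829 1.3843 1.8227]
v2_0 t 18.08 T -0.002 +- 0.0402 Fx,Fz [ 0.064 -5.475] +- [0.144 0.1  ] tip -0.0006 pos [0.5512 0.1397 0.1593] w 0.554
  jt [ 6.6000e-02 -4.4745e+01 -3.6525e+01  9.0000e-03  3.7000e-02 -1.0000e-03] [0.123 0.204 0.423 0.01  0.057 0.004] corr -0.2 -0.24 [-0.01 -0.16 -0.24 -0.17  0.02  0.11  0.26  0.15  0.04 -0.16 -0.22 -0.16
 -0.02  0.17  0.21  0.14]
  J5 last [-0.0011 -0.0008 -0.0006 -0.0002] J2,J3 last [-44.507 -36.715] q [ 0.2047  0.133   1.9249 -0.      1.0837  1.8979]
```

Valve 2's level torque also did not change (−0.0007 and −0.0002 N m), so it is stuck. Laying it back more slowly.

```bash
python3 -m creep '[{"grip":4,"dp":[2.5,0,0],"rotation":[0,0,0]},{"grip":4,"dp":[5,0,0],"rotation":[0,0,0]},{"grip":4,"dp":[7.5,0,0],"rotation":[0,0,0]},{"grip":4,"dp":[9,0,0],"rotation":[0,0,0]},{"grip":4,"dp":[9.7,0,0],"rotation":[0,0,0]}]'
python3 -m creep '[{"grip":4,"dp":[0.2,0,0],"rotation":[0,0,0]},{"grip":4,"dp":[0.4,0,0],"rotation":[0,0,0]},{"grip":4,"dp":[0.6,0,0],"rotation":[0,0,0]},{"grip":4,"dp":[0.8,0,0],"rotation":[0,0,0]},{"grip":4,"dp":[0.9,0,0],"rotation":[0,0,0]}]'
```

```text
time: 18.5
tool_pos: [0.5483, 0.1393, 0.0593]
tcp_rot: [-2.153, 0.134, 2.164]
wrist_force: [-1.4, 0.5, -5.1]
width: 0.561
time: 18.92
tool_pos: [0.5518, 0.1401, 0.0545]
tcp_rot: [-2.16, 0.131, 2.155]
wrist_force: [-0.9, 1.2, -4.2]
width: 0.554
```

```bash
python3 -m creep '[{"grip":4,"dp":[0.1,0,0],"rotation":[0,0,0]},{"grip":4,"dp":[0.2,0,0],"rotation":[0,0,0]},{"grip":4,"dp":[0.3,0,0],"rotation":[0,0,0]},{"grip":4,"dp":[0.35,0,0],"rotation":[0,0,0]}]'
```

```text
time: 19.25
tool_pos: [0.5521, 0.1407, 0.0517]
tcp_rot: [-2.16, 0.131, 2.154]
wrist_force: [-3.3, 4.1, 9.1]
width: 0.554
```

Contact is soft at about 14 N. Release, rise, and go over valve 3.

```bash
python3 -m creep '[{"grip":5.5,"dp":[0,0,0],"rotation":[0,0,0]},{"grip":7,"dp":[0,0,0],"rotation":[0,0,0]},{"grip":8.5,"dp":[0,0,0],"rotation":[0,0,0]},{"grip":8.5,"dp":[0,0,0],"rotation":[0,0,0]},{"grip":8.5,"dp":[-2,0,0],"rotation":[0,0,0]}]'
python3 -m creep '[{"grip":8.5,"dp":[-3,0,0],"rotation":[0,0,0]},{"grip":8.5,"dp":[-6,0,0],"rotation":[0,0,0]},{"grip":8.5,"dp":[-7,-3,0],"rotation":[0,0,0]},{"grip":8.5,"dp":[-7,-6.5,0],"rotation":[0,0,0]},{"grip":8.5,"dp":[-7,-10,0],"rotation":[0,0,0]}]'
python3 - <<'E'
from meas import *
for i in range(4):
  c=cal('wrist');p,d=bot.read_camera('wrist');W=cloud(c,d)
valves(W,p);cv2.imwrite('pics/w3.png',p[:,:,::-1])
E
python3 go.py .564 .2425 .051 -6.8
```

```text
time: 19.67
tool_pos: [0.5471, 0.1386, 0.066]
tcp_rot: [-2.151, 0.135, 2.168]
wrist_force: [-0.1, 0.0, -0.7]
width: 0.997
time: 20.08
tool_pos: [0.5643, 0.2395, 0.1418]
tcp_rot: [-2.16, 0.134, 2.153]
wrist_force: [-0.2, 0.1, 0.2]
width: 0.996
[ 367  153   77  113 7164] [0.5571 0.1398 0.0792] [553.1 139.8] [47.5 78.5] 82.6
[ 209  154   75  115 8144] [0.5664 0.2423 0.0792] [564.2 242.8] [47.2 78.3] 83.2
[496 216  16  48 566] [0.5205 0.0627 0.0786] [521.7  63.9] [37.8 12.5] 7.8
t 20.28 pos [0.5626 0.2394 0.1394] dp cm [ 8.84 -0.33 -0.11] rot [-0.002  0.001 -0.001] deg 0.1 dist 8.85 sg -1 q [ 0.36  0.23  1.85 -0.    1.06  2.05] w 0.994
```

View pics/w3.png

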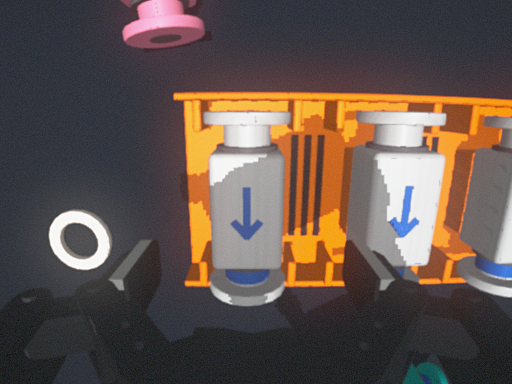

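Valve 2 lies level at (0.553, 0.140). Valve 3 is centred at pixel (247,210). Grasp it and test it.

```bash
python3 -m creep '[{"grip":8.5,"dp":[2,-0.3,-0.1],"rotation":[0,0,0]},{"grip":8.5,"dp":[4.5,-0.3,-0.1],"rotation":[0,0,0]},{"grip":8.5,"dp":[7,-0.3,-0.1],"rotation":[0,0,0]},{"grip":8.5,"dp":[8.3,-0.3,-0.1],"rotation":[0,0,0]},{"grip":8.5,"dp":[8.8,-0.3,-0.1],"rotation":[0,0,0]}]'
python3 -m creep '[{"grip":6,"dp":[0,0,0],"rotation":[0,0,0]},{"grip":4,"dp":[0,0,0],"rotation":[0,0,0]},{"grip":4,"dp":[0,0,0],"rotation":[0,0,0]},{"grip":4,"dp":[0,0,0],"rotation":[0,0,0]},{"grip":4,"dp":[0,0,0],"rotation":[0,0,0]}]' 60
python3 -m creep '[{"grip":4,"dp":[-1,0,0],"rotation":[0,0,0]},{"grip":4,"dp":[-3,0,0],"rotation":[0,0,0]},{"grip":4,"dp":[-6,0,0],"rotation":[0,0,0]},{"grip":4,"dp":[-9,0,0],"rotation":[0,0,0]},{"grip":4,"dp":[-11,0,0],"rotation":[0,0,0]}]' 60
python3 -m creep '[{"grip":4,"dp":[0,0,0],"rotation":[0,0.1,0]},{"grip":4,"dp":[0,0,0],"rotation":[0,0.2,0]},{"grip":4,"dp":[0,0,0],"rotation":[0,0.3,0]},{"grip":4,"dp":[0,0,0],"rotation":[0,0.3,0]},{"grip":4,"dp":[0,0,0],"rotation":[0,0.3,0]}]' >/dev/null
python3 feel.py v3+ 14
python3 -m creep '[{"grip":4,"dp":[0,0,0],"rotation":[0,-0.1,0]},{"grip":4,"dp":[0,0,0],"rotation":[0,-0.2,0]},{"grip":4,"dp":[0,0,0],"rotation":[0,-0.3,0]},{"grip":4,"dp":[0,0,0],"rotation":[0,-0.3,0]},{"grip":4,"dp":[0,0,0],"rotation":[0,-0.3,0]}]' >/dev/null
python3 feel.py v3_0 16
```

```text
time: 20.7
tool_pos: [0.5617, 0.2396, 0.0484]
tcp_rot: [-2.153, 0.137, 2.165]
wrist_force: [-0.9, -0.8, -0.6]
width: 1.0
time: 21.12
tool_pos: [0.566, 0.2426, 0.0539]
tcp_rot: [-2.161, 0.13, 2.153]
wrist_force: [1.3, 0.6, 2.6]
width: 0.555
time: 21.53
tool_pos: [0.5641, 0.2417, 0.1641]
tcp_rot: [-2.159, 0.132, 2.158]
wrist_force: [0.8, 0.6, -5.4]
width: 0.554
v3+ t 22.65 T 0.359 +- 0.0413 Fx,Fz [ 0.209 -5.941] +- [0.141 0.13 ] tip 0.2994 pos [0.5648 0.2418 0.162 ] w 0.554
  jt [ 1.1100e-01 -4.2673e+01 -3.7688e+01 -9.7400e-01 -1.5370e+00 -5.0000e-03] [0.173 0.084 0.645 0.023 0.093 0.011] corr -0.01 -0.02 [0.49 0.26 0.1  0.2  0.39 0.62 0.53 0.35 0.14 0.24 0.33 0.56 0.48 0.33]
  J5 last [-1.603  -1.6012 -1.6    -1.5995] J2,J3 last [-42.567 -38.083] q [ 0.4515  0.077   2.0122 -0.2231  0.8111  2.2792]
v3_0 t 23.87 T -0.0352 +- 0.0247 Fx,Fz [-0.037 -5.694] +- [0.095 0.104] tip 0.0005 pos [0.5638 0.2419 0.1618] w 0.555
  jt [-1.0200e-01 -4.9744e+01 -3.7389e+01 -8.0000e-03 -1.8000e-02  2.0000e-03] [0.185 0.172 0.322 0.013 0.032 0.006] corr -0.25 -0.07 [-0.29 -0.18 -0.11  0.05  0.17 -0.03  0.03 -0.05 -0.04 -0.05  0.   -0.05
 -0.03  0.03  0.   -0.  ]
  J5 last [0.0049 0.0047 0.0044 0.004 ] J2,J3 last [-49.951 -37.259] q [ 0.3644  0.2139  1.8248 -0.      1.1028  2.0576]
```

```bash
python3 -m creep '[{"grip":4,"dp":[0,0,0],"rotation":[0,-0.1,0]},{"grip":4,"dp":[0,0,0],"rotation":[0,-0.2,0]},{"grip":4,"dp":[0,0,0],"rotation":[0,-0.3,0]},{"grip":4,"dp":[0,0,0],"rotation":[0,-0.3,0]},{"grip":4,"dp":[0,0,0],"rotation":[0,-0.3,0]}]' >/dev/null
python3 feel.py v3- 14
python3 -m creep '[{"grip":4,"dp":[0,0,0],"rotation":[0,0.1,0]},{"grip":4,"dp":[0,0,0],"rotation":[0,0.2,0]},{"grip":4,"dp":[0,0,0],"rotation":[0,0.3,0]},{"grip":4,"dp":[0,0,0],"rotation":[0,0.3,0]},{"grip":4,"dp":[0,0,0],"rotation":[0,0.3,0]}]' >/dev/null
python3 feel.py v3_0 16
```

```text
v3- t 24.98 T -0.3782 +- 0.0444 Fx,Fz [-0.021 -5.987] +- [0.118 0.096] tip -0.2988 pos [0.564  0.242  0.1622] w 0.555
  jt [-1.4000e-01 -5.7455e+01 -3.5723e+01  7.6800e-01  1.9450e+00  1.0000e-03] [0.207 0.45  0.112 0.02  0.03  0.003] corr -0.34 0.26 [-0.11 -0.27 -0.49 -0.63 -0.33 -0.16 -0.32 -0.51 -0.53 -0.36 -0.15 -0.27
 -0.56 -0.58]
  J5 last [1.9746 1.9763 1.9772 1.9786] J2,J3 last [-57.956 -35.709] q [0.2986 0.3813 1.6371 0.1228 1.3995 1.954 ]
v3_0 t 26.2 T 0.005 +- 0.0161 Fx,Fz [-0.071 -5.734] +- [0.135 0.177] tip -0.0007 pos [0.5647 0.2418 0.1618] w 0.553
  jt [ 9.3000e-02 -5.0046e+01 -3.7103e+01  1.9000e-02  4.8000e-02 -2.0000e-03] [0.172 0.203 0.349 0.012 0.04  0.005] corr -0.13 0.3 [ 0.22  0.08  0.03  0.   -0.01 -0.05 -0.05 -0.01 -0.    0.02 -0.02 -0.03
 -0.04  0.01 -0.07  0.  ]
  J5 last [0.0187 0.0188 0.0192 0.0193] J2,J3 last [-49.813 -37.253] q [3.6440e-01 2.1390e-01 1.8248e+00 1.0000e-04 1.1029e+00 2.0576e+00]
```

Valve 3's level torque did change (0.004 → 0.019), while the stuck valves repeated to 0.0005, and its ±0.3 moment is low for its weight. To rule out the effect of mass, I'll add ±0.1 tips on this one. Without a ball step, the swing should scale as sin(tip).

```bash
python3 -m creep '[{"grip":4,"dp":[0,0,0],"rotation":[0,0.05,0]},{"grip":4,"dp":[0,0,0],"rotation":[0,0.1,0]},{"grip":4,"dp":[0,0,0],"rotation":[0,0.1,0]},{"grip":4,"dp":[0,0,0],"rotation":[0,0.1,0]},{"grip":4,"dp":[0,0,0],"rotation":[0,0.1,0]}]' >/dev/null
python3 feel.py v3+.1 18
python3 -m creep '[{"grip":4,"dp":[0,0,0],"rotation":[0,-0.05,0]},{"grip":4,"dp":[0,0,0],"rotation":[0,-0.1,0]},{"grip":4,"dp":[0,0,0],"rotation":[0,-0.15,0]},{"grip":4,"dp":[0,0,0],"rotation":[0,-0.2,0]},{"grip":4,"dp":[0,0,0],"rotation":[0,-0.2,0]}]' >/dev/null
python3 feel.py v3-.1 20
```

```text
v3+.1 t 27.52 T 0.0704 +- 0.0392 Fx,Fz [ 0.152 -5.853] +- [0.115 0.104] tip 0.0998 pos [0.5644 0.2418 0.1618] w 0.555
  jt [ 2.0000e-02 -4.7349e+01 -3.7590e+01 -2.9000e-01 -5.7200e-01 -2.0000e-03] [0.054 0.063 0.085 0.008 0.016 0.002] corr -0.12 0.31 [ 0.35  0.26  0.12  0.02 -0.09 -0.15 -0.1  -0.02  0.14  0.26  0.35  0.29
  0.12 -0.02 -0.11 -0.1  -0.1   0.06]
  J5 last [-0.5809 -0.5807 -0.5803 -0.5797] J2,J3 last [-47.298 -37.608] q [ 0.391   0.1637  1.8878 -0.0582  1.0036  2.1134]
v3-.1 t 28.93 T -0.0672 +- 0.0392 Fx,Fz [-0.048 -5.906] +- [0.098 0.129] tip -0.0996 pos [0.5642 0.2419 0.1618] w 0.552
  jt [-4.9000e-02 -5.2440e+01 -3.6871e+01  2.9300e-01  6.5900e-01 -5.0000e-03] [0.137 0.162 0.192 0.045 0.101 0.02 ] corr -0.27 0.2 [-0.05  0.1   0.15  0.05  0.03 -0.15 -0.36 -0.34 -0.11  0.05  0.13  0.03
 -0.15 -0.35 -0.39 -0.2   0.04  0.1   0.13 -0.06]
  J5 last [0.639  0.6392 0.6387 0.6377] J2,J3 last [-52.559 -36.816] q [0.3401 0.2675 1.7617 0.0478 1.2024 2.0141]
```

The ±0.1 swing is 1.381. A free ball predicts 1.383 and a stuck one 1.429, and the wrist moment agrees (±0.07 in place of ±0.125). Valve 3 is the free one, so I level it and carry it to the station.

```bash
python3 -m creep '[{"grip":4,"dp":[0,0,0],"rotation":[0,0.05,0]},{"grip":4,"dp":[0,0,0],"rotation":[0,0.1,0]},{"grip":4,"dp":[0,0,0],"rotation":[0,0.1,0]}]' >/dev/null
python3 go.py .5385 -.284 .175 12.8
```

```text
t 29.18 pos [0.5629 0.242  0.1617] dp cm [-1.32 52.5  -3.97] rot [-0.345  0.    -0.   ] deg 19.8 dist 52.67 sg -1 q [ 0.37  0.21  1.83 -0.    1.1   2.06] w 0.55
```

```bash
python3 -m creep '[{"grip":4,"dp":[-0.4,2,-0.1],"rotation":[0,0,0]},{"grip":4,"dp":[-0.8,5,-0.3],"rotation":[0,0,0]},{"grip":4,"dp":[-1.3,8.5,-0.6],"rotation":[0,0,0]},{"grip":4,"dp":[-1.3,12,-0.9],"rotation":[0,0,0]},{"grip":4,"dp":[-1.3,15.5,-1.1],"rotation":[0,0,0]}]'
python3 -m creep '[{"grip":4,"dp":[0,3.5,-0.3],"rotation":[0,0,0]},{"grip":4,"dp":[0,7,-0.6],"rotation":[0,0,0]},{"grip":4,"dp":[0,10.5,-0.8],"rotation":[0,0,0]},{"grip":4,"dp":[0,14,-1.1],"rotation":[0,0,0]},{"grip":4,"dp":[0,17.5,-1.3],"rotation":[0,0,0]}]'
python3 go.py .5385 -.284 .175 12.8
```

```text
time: 29.6
tool_pos: [0.5565, 0.0855, 0.1756]
tcp_rot: [-2.159, 0.131, 2.158]
wrist_force: [0.3, -0.8, -6.0]
width: 0.555
time: 30.02
tool_pos: [0.5476, -0.0903, 0.1752]
tcp_rot: [-2.157, 0.131, 2.158]
wrist_force: [1.7, -0.0, -6.3]
width: 0.554
t 30.02 pos [ 0.5476 -0.0903  0.1752] dp cm [ 0.   19.34 -1.46] rot [-0.346  0.     0.001] deg 19.8 dist 19.39 sg -1 q [-0.21  0.09  1.94  0.    1.11  1.48] w 0.554
```

```bash
python3 -m creep '[{"grip":4,"dp":[0,3.5,-0.3],"rotation":[-0.07,0,0]},{"grip":4,"dp":[0,7.5,-0.6],"rotation":[-0.14,0,0]},{"grip":4,"dp":[0,11.5,-0.8],"rotation":[-0.21,0,0]},{"grip":4,"dp":[0,15,-1.1],"rotation":[-0.28,0,0]},{"grip":4,"dp":[0,17.8,-1.4],"rotation":[-0.346,0,0]}]'
python3 -m creep '[{"grip":4,"dp":[0,0.5,0.5],"rotation":[0,0,0]},{"grip":4,"dp":[0,0.5,0.5],"rotation":[0,0,0]},{"grip":4,"dp":[0,0.5,0.5],"rotation":[0,0,0]}]'
python3 - <<'E'
from h import *
for i in range(8):
  c=cal('wrist');p,d=bot.read_camera('wrist')
cv2.imwrite('pics/w4.png',p[:,:,::-1]);np.save('pics/w4.npy',d)
p,d=bot.read_camera('side');cv2.imwrite('pics/s4.png',p[:,:,::-1])
p,d=bot.read_camera('top');cv2.imwrite('pics/t4.png',p[:,:,::-1]);np.save('pics/t4.npy',d)
import pickle;pickle.dump(c,open('w4c.pkl','wb'))
E
python3 go.py .5385 -.284 .175 12.8
```

```text
time: 30.43
tool_pos: [0.5394, -0.27, 0.1751]
tcp_rot: [2.102, 0.238, -2.102]
wrist_force: [1.1, 0.5, -5.3]
width: 0.553
time: 30.68
tool_pos: [0.5358, -0.2729, 0.1745]
tcp_rot: [2.104, 0.236, -2.106]
wrist_force: [0.9, 0.4, -5.1]
width: 0.553
t 31.18 pos [ 0.5363 -0.2724  0.1749] dp cm [-0.01  1.17  0.05] rot [ 0.001 -0.    -0.   ] deg 0.1 dist 1.17 sg -1 q [-0.51  0.18  1.84  0.    1.12  0.84] w 0.551
```

View pics/w4.png

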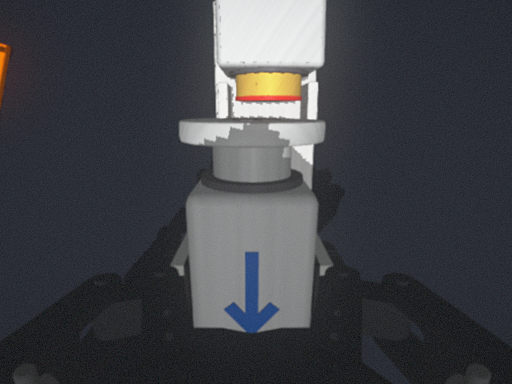

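View pics/s4.png

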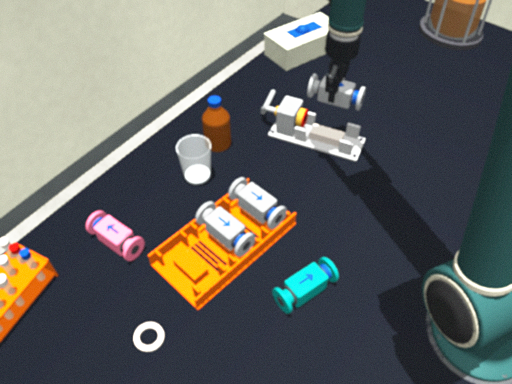

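The wrist view shows the valve held straight, inlet flange at (252,131), below the sleeve with its red rim at (268,97). The valve is a little left of the sleeve, so I measure the offset.

```bash
python3 - <<'E'
from h import *
import pickle
c=pickle.load(open('w4c.pkl','rb'));d=np.load('pics/w4.npy');W=cloud(c,d);p=cv2.imread('pics/w4.png');hsv=cv2.cvtColor(p,cv2.COLOR_BGR2HSV)
def rect(q): r=cv2.minAreaRect((q[:,:2]*1000).astype(np.float32));return np.round(r[0],1),np.round(r[1],1),round(r[2],1)
Z=W[...,2];v,u=np.mgrid[:384,:512]
roi=(W[...,0]>.5)&(W[...,0]<.75)&(W[...,1]>-.36)&(W[...,1]<-.18)&(d>0)
def comps(m,nm,mn=60,k=3):
    m=cv2.morphologyEx(m.astype(np.uint8),cv2.MORPH_OPEN,np.ones((k,k)))
    n,l,s,_=cv2.connectedComponentsWithStats(m)
    for i in range(1,n):
        if s[i,4]>mn: q=W[l==i];print(nm,s[i],q.mean(0).round(4),rect(q))
comps(roi&(Z>.084)&(Z<.092),'block')
comps(roi&(Z>.045)&(Z<.054),'cheek',30,2)
comps((hsv[...,0]<32)&(hsv[...,0]>15)&(hsv[...,1]>120)&(v<130),'brass')
m=((hsv[...,0]<10)|(hsv[...,0]>170))&(hsv[...,1]>120)&(v<130)&(u>200)
vv,uu=np.nonzero(m);print('red px',uu.min(),uu.max(),vv.mean())
q=W[m];q=q[q[:,2]>0];print('red',q.mean(0),q.min(0),q.max(0))
# flange of the valve: pts z
comps((Z>.13)&(Z<.22)&(v<148)&(v>110)&(u>170)&(u<335)&(hsv[...,1]<60)&(hsv[...,2]>70),'flange')
comps((Z>.15)&(Z<.22)&(v>180)&(v<330)&(u>180)&(u<330)&(d>.1),'barrel',200)
# top view
cT=cal('top');dT=np.load('pics/t4.npy');WT=cloud(cT,dT);ZT=WT[...,2]
# first top picture: cheeks & block & pad unoccluded
d0=np.load('pics/top0.npy');W0=cloud(cT,d0);W=W0;Z=W0[...,2];roi=(W[...,0]>.42)&(W[...,0]<.75)&(W[...,1]>-.36)&(W[...,1]<-.18)
comps(roi&(Z>.084)&(Z<.092),'blockT',60,1);comps(roi&(Z>.028)&(Z<.035),'padT',60,1);comps(roi&(Z>.045)&(Z<.054),'cheekT',8,1)
E
```

```text
block [ 215    0  111   72 7290] [ 0.651  -0.2595  0.087 ] (array([ 649.8, -259.8]), array([44.5, 71.6]), 13.1)
cheek [218  83  12  36 369] [ 0.6026 -0.2358  0.0525] (array([ 605. , -244.2]), array([26.8, 26.3]), 13.6)
cheek [307  83  12  37 396] [ 0.6184 -0.3041  0.049 ] (array([ 619.6, -288.4]), array([33. , 63.1]), 5.6)
brass [ 237   72   64   24 1386] [ 0.6206 -0.2657  0.0773] (array([ 616.7, -267.8]), array([23.9, 46.9]), 13.8)
red px 236 300 97.92948717948718
red [ 0.61128098 -0.26771832  0.0756392 ] [ 0.6020464  -0.29175551  0.05633622] [ 0.61858774 -0.24522765  0.3027457 ]
flange [ 179  118  146   30 4036] [ 0.5945 -0.2601  0.1981] (array([ 593. , -260.5]), array([10.9, 57.3]), 12.2)
barrel [  181   181   149   149 19667] [ 0.5509 -0.2706  0.1991] (array([ 548.3, -272. ]), array([59.9, 68.6]), 14.2)
blockT [351 141  30  23 452] [ 0.6545 -0.256   0.0877] (array([ 653.9, -256.8]), array([51.5, 72. ]), 13.4)
padT [361 178  21  33 393] [ 0.5472 -0.2824  0.0313] (array([ 548.3, -282.4]), array([87.8, 38.8]), 13.7)
cheekT [355 126   6   4  12] [ 0.732  -0.2483  0.05  ] (array([ 732. , -247.1]), array([ 8.3, 15. ]), 1.5)
cheekT [376 163   6  11  36] [ 0.6187 -0.302   0.0485] (array([ 618.2, -302.9]), array([29.5,  9.4]), 13.0)
cheekT [352 169   5  11  34] [ 0.6016 -0.2332  0.0487] (array([ 601.4, -233.2]), array([29.1,  8.2]), 12.5)
cheekT [388 206   7  13  45] [ 0.497  -0.3307  0.0492] (array([ 496.8, -331.3]), array([34.6,  8.8]), 15.8)
cheekT [363 212   6  13  35] [ 0.4812 -0.2617  0.0496] (array([ 480.8, -262.3]), array([33.9,  8.4]), 16.5)
```

Both views agree on the station axis: yaw 13.2° and saddle (0.557, −0.280). The rear and front cheeks come out 124.5 mm apart, as given. The valve needs 11.8 mm sideways and about 3 mm forward.

```bash
python3 -m creep '[{"grip":4,"dp":[0,0.6,-0.15],"rotation":[-0.007,0,0]},{"grip":4,"dp":[0,1.2,-0.3],"rotation":[-0.007,0,0]},{"grip":4,"dp":[2,1.2,-0.3],"rotation":[-0.007,0,0]},{"grip":4,"dp":[4,1.2,-0.3],"rotation":[-0.007,0,0]},{"grip":4,"dp":[5,1.2,-0.3],"rotation":[-0.007,0,0]}]'
python3 - <<'E'
from h import *
P=[]
for i in range(6):
  c=cal('wrist');p,d=bot.read_camera('wrist');P.append(bot.read_state()['tool_pos'])
cv2.imwrite('pics/w5.png',p[:,:,::-1]);W=cloud(c,d);Z=W[...,2]
hsv=cv2.cvtColor(p,cv2.COLOR_RGB2HSV);v,u=np.mgrid[:384,:512]
a=np.radians(13.2);ca,sa=np.cos(a),np.sin(a)
S=np.stack([W[...,0]*ca+W[...,1]*sa-.4787,-W[...,0]*sa+W[...,1]*ca+.4003],-1)*1000
def st(m,nm): 
    q=S[m];print(nm,m.sum(),'along',np.percentile(q[:,0],[2,50,98]).round(1),'lat',np.percentile(q[:,1],[1,50,99]).round(1),'mid',np.round((np.percentile(q[:,1],1)+np.percentile(q[:,1],99))/2,1))
o=(d>0)
st(o&(Z>.084)&(Z<.09)&(S[...,0]>70)&(S[...,0]<140)&(abs(S[...,1])<60),'block')
red=((hsv[...,0]<10)|(hsv[...,0]>170))&(hsv[...,1]>120)&(v<200)&o&(Z>.05)&(Z<.1)&(abs(S[...,1])<40);st(red,'red')
st((hsv[...,0]<32)&(hsv[...,0]>15)&(hsv[...,1]>120)&o&(Z>.05)&(Z<.1)&(abs(S[...,1])<40),'brass')
st(o&(Z>.11)&(Z<.16)&(S[...,0]>15)&(S[...,0]<60)&(abs(S[...,1])<45)&(v<160),'flange+neck')
tp=np.mean(P,0);print('tcp',tp.round(4),'along',1000*(tp[0]*ca+tp[1]*sa-.4787),'lat',1000*(-tp[0]*sa+tp[1]*ca+.4003))
E
python3 rs.py
```

```text
time: 31.6
tool_pos: [0.541, -0.2842, 0.1226]
tcp_rot: [2.098, 0.244, -2.102]
wrist_force: [-0.9, 0.5, -7.7]
width: 0.554
block 8739 along [ 75.   89.4 103.5] lat [-35.6  -1.3  33.2] mid -1.2
red 463 along [54.1 55.5 56.9] lat [-24.3  -1.3  22.2] mid -1.0
brass 2277 along [57.6 64.9 72.2] lat [-23.9  -1.3  21.4] mid -1.3
flange+neck 4958 along [33.4 42.8 47.4] lat [-27.7  -2.2  23.5] mid -2.1
tcp [ 0.5412 -0.284   0.1238] along -16.626464201334734 lat 0.19396347507544265
t 31.9 F [-0.24 -1.   -5.3 ] T [-0.015 -0.03   0.04 ] T.y -0.0317 w 0.554 z [ 0.543 -0.285  0.126]
```

View pics/w5.png

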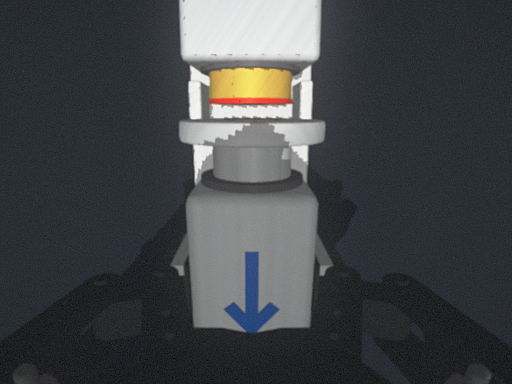

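The valve is centred to about 1 mm (flange mid-column 252, sleeve 250.5), with its inlet face about 8 mm short of the sleeve. Lowering.

```bash
python3 -m creep '[{"grip":4,"dp":[1.5,-0.05,0],"rotation":[0,0,0]},{"grip":4,"dp":[3.2,-0.05,0],"rotation":[0,0,0]},{"grip":4,"dp":[4.7,-0.05,0],"rotation":[0,0,0]},{"grip":4,"dp":[5.6,-0.05,0],"rotation":[0,0,0]},{"grip":4,"dp":[6,-0.05,0],"rotation":[0,0,0]}]'
python3 -m creep '[{"grip":4,"dp":[0.15,0,0],"rotation":[0,0,0]},{"grip":4,"dp":[0.3,0,0],"rotation":[0,0,0]},{"grip":4,"dp":[0.45,0,0],"rotation":[0,0,0]},{"grip":4,"dp":[0.6,0,0],"rotation":[0,0,0]},{"grip":4,"dp":[0.7,0,0],"rotation":[0,0,0]}]'
python3 go.py .541 -.284 .052 13.2
```

```text
time: 32.32
tool_pos: [0.5413, -0.2833, 0.0642]
tcp_rot: [2.099, 0.244, -2.1]
wrist_force: [-0.3, 0.5, -6.6]
width: 0.556
time: 32.73
tool_pos: [0.5422, -0.2838, 0.0585]
tcp_rot: [2.1, 0.242, -2.098]
wrist_force: [0.1, 0.1, -6.3]
width: 0.555
t 32.73 pos [ 0.5422 -0.2838  0.0585] dp cm [ 0.65 -0.01  0.12] rot [ 0.    -0.001 -0.001] deg 0.1 dist 0.66 sg -1 q [-0.52  0.32  1.9   0.    0.92  0.82] w 0.555
```

```bash
python3 -m creep '[{"grip":4,"dp":[0.1,0,0],"rotation":[0,0,0]},{"grip":4,"dp":[0.2,0,0],"rotation":[0,0,0]},{"grip":4,"dp":[0.3,0,0],"rotation":[0,0,0]},{"grip":4,"dp":[0.4,0,0],"rotation":[0,0,0]},{"grip":4,"dp":[0.45,0,0],"rotation":[0,0,0]}]'
python3 -m creep '[{"grip":4,"dp":[0.05,0,0],"rotation":[0,0,0]},{"grip":4,"dp":[0.1,0,0],"rotation":[0,0,0]},{"grip":4,"dp":[0.1,0,0],"rotation":[0,0,0]}]'
```

```text
time: 33.15
tool_pos: [0.542, -0.2837, 0.054]
tcp_rot: [2.1, 0.243, -2.098]
wrist_force: [-1.8, 0.4, 1.3]
width: 0.555
time: 33.4
tool_pos: [0.5425, -0.284, 0.054]
tcp_rot: [2.101, 0.242, -2.097]
wrist_force: [-2.8, 1.1, 5.2]
width: 0.553
```

The valve is seated, pressing about 11 N. Ease off slightly, then creep along towards the sleeve.

```bash
cat > along.py <<'E'
from h import *
s=bot.read_state();a=np.radians(13.2);x=np.array([np.cos(a),np.sin(a),0]);p=s['tool_pos']
print('  t',round(s['time'],2),'Falong',round(float(s['wrist_force']@x),2),'Fz',round(float(s['wrist_force'][2]),2),'along mm',round(1000*(p@x-.4787),2))
E
python3 along.py
python3 -m creep '[{"grip":4,"dp":[-0.03,0,-0.1],"rotation":[0,0,0]},{"grip":4,"dp":[-0.03,0,-0.2],"rotation":[0,0,0]},{"grip":4,"dp":[-0.03,0,-0.3],"rotation":[0,0,0]},{"grip":4,"dp":[-0.03,0,-0.4],"rotation":[0,0,0]},{"grip":4,"dp":[-0.03,0,-0.5],"rotation":[0,0,0]}]'>/dev/null; python3 along.py
python3 -m creep '[{"grip":4,"dp":[0,0,-0.1],"rotation":[0,0,0]},{"grip":4,"dp":[0,0,-0.2],"rotation":[0,0,0]},{"grip":4,"dp":[0,0,-0.3],"rotation":[0,0,0]}]'>/dev/null; python3 along.py
python3 -m creep '[{"grip":4,"dp":[0,0,-0.1],"rotation":[0,0,0]},{"grip":4,"dp":[0,0,-0.2],"rotation":[0,0,0]}]'>/dev/null; python3 along.py
python3 -m creep '[{"grip":4,"dp":[0,0,-0.1],"rotation":[0,0,0]},{"grip":4,"dp":[0,0,-0.2],"rotation":[0,0,0]}]'>/dev/null; python3 along.py
```

```text
t 33.4 Falong -2.43 Fz 5.21 along mm -15.35
  t 33.82 Falong -4.5 Fz 5.51 along mm -10.51
  t 34.07 Falong -8.27 Fz 8.99 along mm -8.22
  t 34.23 Falong -9.15 Fz 9.55 along mm -6.96
  t 34.4 Falong -9.01 Fz 9.24 along mm -5.05
```

```bash
for i in 1 2; do python3 -m creep '[{"grip":4,"dp":[0,0,-0.1],"rotation":[0,0,0]},{"grip":4,"dp":[0,0,-0.2],"rotation":[0,0,0]}]'>/dev/null; python3 along.py; done
python3 -m creep '[{"grip":4,"dp":[0,0,-0.1],"rotation":[0,0,0]}]'>/dev/null; python3 along.py
```

```text
t 34.57 Falong -8.24 Fz 8.98 along mm -3.09
  t 34.73 Falong -8.55 Fz 8.83 along mm -1.06
  t 34.82 Falong -8.03 Fz 10.01 along mm -0.04
```

```bash
python3 -m creep '[{"grip":4,"dp":[0,0,-0.1],"rotation":[0,0,0]}]'>/dev/null; python3 along.py
python3 -m creep '[{"grip":4,"dp":[0,0,-0.07],"rotation":[0,0,0]}]'>/dev/null; python3 along.py
```

```text
t 34.9 Falong -8.57 Fz 9.29 along mm 0.95
  t 34.98 Falong -12.47 Fz 10.5 along mm 1.32
```

```bash
python3 -m creep '[{"grip":4,"dp":[0,0,-0.04],"rotation":[0,0,0]}]'>/dev/null; python3 along.py
python3 -m creep '[{"grip":4,"dp":[0,0,0],"rotation":[0,0,0]}]'>/dev/null; python3 along.py
```

```text
t 35.07 Falong -12.72 Fz 11.15 along mm 1.33
  t 35.15 Falong -11.19 Fz 10.18 along mm 1.32
```

```bash
python3 -m creep '[{"grip":4,"dp":[0,0,-0.05],"rotation":[0,0,0]},{"grip":4,"dp":[0,0,-0.05],"rotation":[0,0,0]}]'>/dev/null; python3 along.py
python3 - <<'E'
from h import *
c=cal('side');p,d=bot.read_camera('side');cv2.imwrite('pics/s6.png',cv2.resize(p[50:190,230:390,::-1],None,fx=4,fy=4,interpolation=cv2.INTER_CUBIC))
c=cal('wrist');p,d=bot.read_camera('wrist');cv2.imwrite('pics/w6.png',p[:,:,::-1]);W=cloud(c,d);Z=W[...,2]
hsv=cv2.cvtColor(p,cv2.COLOR_RGB2HSV);v,u=np.mgrid[:384,:512]
a=np.radians(13.2);ca,sa=np.cos(a),np.sin(a)
S=np.stack([W[...,0]*ca+W[...,1]*sa-.4787,-W[...,0]*sa+W[...,1]*ca+.4003],-1)*1000
for nm,m in [('red',((hsv[...,0]<10)|(hsv[...,0]>170))&(hsv[...,1]>120)&(v<200)),('brass',(hsv[...,0]<32)&(hsv[...,0]>15)&(hsv[...,1]>120)&(v<200)),('block',(Z>.084)&(Z<.09)&(S[...,0]>60))]:
    m=m&(d>0)&(abs(S[...,1])<45);q=S[m];print(nm,len(q),np.percentile(q,[2,50,98],axis=0).round(1).tolist() if len(q) else '')
E
python3 along.py
```

```text
t 35.32 Falong -12.98 Fz 11.95 along mm 1.34
red 1065 [[64.0, -23.8], [65.4, -1.3], [66.7, 21.0]]
brass 2207 [[67.0, -22.7], [69.6, -1.3], [72.4, 20.3]]
block 21036 [[74.0, -34.5], [86.7, -1.3], [97.9, 31.8]]
  t 35.42 Falong -12.97 Fz 12.02 along mm 1.36
```

View pics/w6.png

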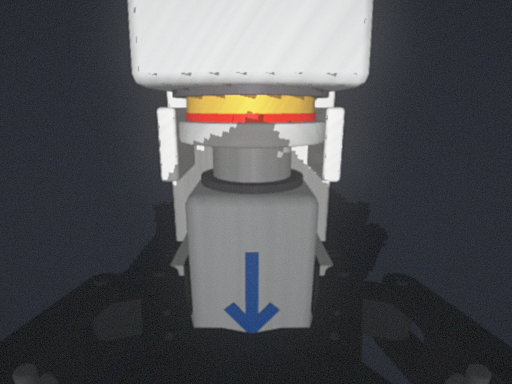

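View pics/s6.png

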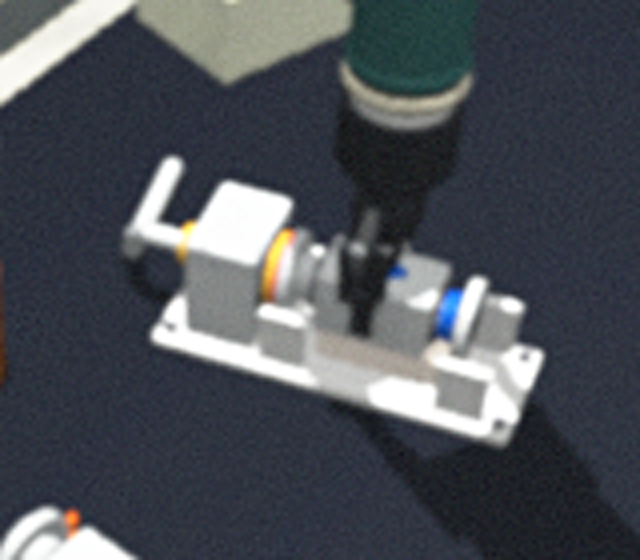

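The sleeve's red rim moved from 54.1 to 64.0 mm along, a full 10 mm. The tool stopped at 1.3 mm while the push rose to 13 N, so the sleeve is home. Release and rise.

```bash
python3 -m creep '[{"grip":4,"dp":[-0.05,0,0],"rotation":[0,0,0]},{"grip":5.5,"dp":[-0.05,0,0],"rotation":[0,0,0]},{"grip":7,"dp":[-0.05,0,0],"rotation":[0,0,0]},{"grip":8.5,"dp":[-0.05,0,0],"rotation":[0,0,0]},{"grip":8.5,"dp":[-0.05,0,0],"rotation":[0,0,0]}]'
python3 -m creep '[{"grip":8.5,"dp":[0,0,0],"rotation":[0,0,0]},{"grip":8.5,"dp":[-1.5,0,0],"rotation":[0,0,0]},{"grip":8.5,"dp":[-4,0,0],"rotation":[0,0,0]},{"grip":8.5,"dp":[-7,0,0],"rotation":[0,0,0]},{"grip":8.5,"dp":[-10,0,0],"rotation":[0,0,0]}]'
python3 -m creep '[{"grip":8.5,"dp":[-2,0,2],"rotation":[0,0,0]},{"grip":8.5,"dp":[-4,0,4],"rotation":[0,0,0]},{"grip":8.5,"dp":[-4,0,6],"rotation":[0,0,0]}]'
python3 - <<'E'
from meas import *
for i in range(10):
  c=cal('wrist');p,d=bot.read_camera('wrist')
cv2.imwrite('pics/w7.png',p[:,:,::-1]);W=cloud(c,d);Z=W[...,2]
hsv=cv2.cvtColor(p,cv2.COLOR_RGB2HSV);v,u=np.mgrid[:384,:512]
a=np.radians(13.2);ca,sa=np.cos(a),np.sin(a)
S=np.stack([W[...,0]*ca+W[...,1]*sa-.4787,-W[...,0]*sa+W[...,1]*ca+.4003],-1)*1000
for nm,m in [('red',((hsv[...,0]<10)|(hsv[...,0]>170))&(hsv[...,1]>120)),('barreltop',(Z>.076)&(Z<.083)&(abs(S[...,0])<50)),('flange',(Z>.065)&(Z<.09)&(S[...,0]>50)&(S[...,0]<68)&(hsv[...,1]<60))]:
    m=m&(d>0)&(abs(S[...,1])<45)&(abs(S[...,0])<100);q=S[m];print(nm,len(q),np.percentile(q,[2,50,98],axis=0).round(1).tolist() if len(q) else '', Z[m].mean())
p,d=bot.read_camera('side');cv2.imwrite('pics/s7.png',p[:,:,::-1])
p,d=bot.read_camera('top');cv2.imwrite('pics/t7.png',p[:,:,::-1]);W=cloud(cal('top'),d);valves(W,p)
E
```

```text
time: 35.83
tool_pos: [0.5613, -0.279, 0.0531]
tcp_rot: [2.1, 0.243, -2.098]
wrist_force: [-0.3, -0.6, -0.2]
width: 0.993
time: 36.25
tool_pos: [0.5602, -0.2784, 0.1531]
tcp_rot: [2.098, 0.245, -2.102]
wrist_force: [0.8, 0.4, -0.6]
width: 0.995
time: 36.5
tool_pos: [0.5048, -0.2943, 0.1986]
tcp_rot: [2.104, 0.238, -2.089]
wrist_force: [-0.0, -1.2, 0.5]
width: 0.995
red 157 [[64.4, -22.3], [65.5, -1.2], [66.7, 21.5]] 0.07658891441832504
barreltop 6412 [[-38.7, -24.3], [1.1, -1.5], [36.9, 20.8]] 0.07908126039527125
flange 1228 [[50.6, -26.0], [57.2, -1.9], [63.1, 22.8]] 0.07621167560212319
```

View pics/w7.png

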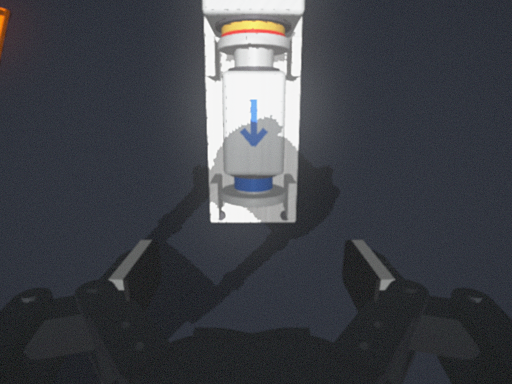

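View pics/s7.png

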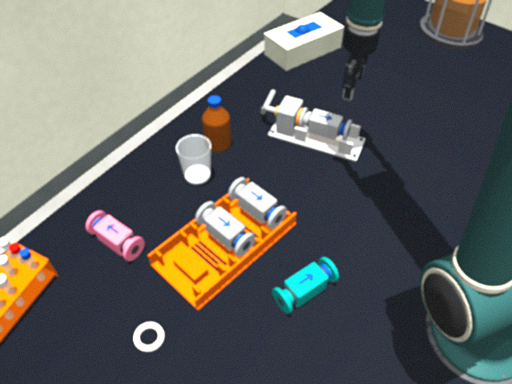

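View pics/t7.png

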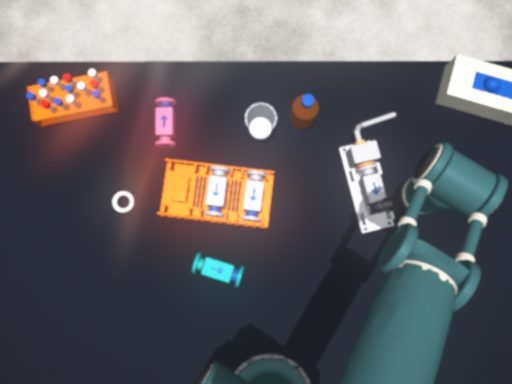

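The fitted valve (wrist view, 253,120) lies level between the cheeks, with its inlet flange against the red rim at (252,33). The other two lie in their nests at (215,190) and (253,193) in the top view, and nothing else has moved. Handing in.

```bash
python3 -c "
from workcell import bot
bot.finish_job()"
```

```text
the job is handed in; nothing more can be done
```

The job is handed in at about 37 s of the 72 s allowed. The valve with the free ball is fitted in the gas-line station, and the two stuck ones are back in their rack nests.

**Finding the free ball:** I lifted, tipped and felt all three valves.
- **Valves 1 and 2 (stuck):** their level torque was the same to within 0.0005 N m after tipping either way.
- **Valve 3 (free):** its swing between ±0.1 rad was 1.381 N m. A free ball predicts 1.383 and a stuck one 1.429.
- **Check that disagreed:** valve 3's level torque shifted by only about 0.015 N m, and in the unexpected direction, so I relied on the tipped readings.

**Fitting:** I laid valve 3 in the saddle, inlet towards the coupling, and crept it in. The sleeve moved at 8–9 N and stopped at about 13 N. Its rim had travelled about 10 mm (54 to 64 mm along the station).

**Last checks:** after release, the valve lies level with its flange against the sleeve. Valves 1 and 2 lie flat in their nests, about 3 mm off to one side. The beaker, bottle, gasket and look-alikes appear unmoved, and the gripper is clear.

**Knock on valve 1:** setting it back down was too fast and briefly pressed it with 63 N. That is under the 120 N wrist limit, and it still lay level in its nest. I lowered the other two more slowly, at under about 15 N.

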